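# Press the bone chisel and the mallet home in the instrument tray

## Task

Put the bone chisel and the mallet away in their own cut-outs in the instrument tray, each the way round its cut-out is shaped: the chisel goes in tilted, blade first under the blade guard. Then press each handle down past its spring lips until both tools lie level and fully home, and let go. Press firmly but do not ram them, and leave the bowl, the bottle and the brush where they are.

Things in the scene. Friction and masses are not known exactly. Their poses are not given: they have to be found in the camera images.
- tray: Instrument tray, fixed: aluminium shell, grey moulded insert, 258 x 236 mm, upper face 27 mm above the work surface (rim 29). Origin: centre of its underside. x along the cut-outs, towards where blade and head lie; roughly along world y. Here mallet_recess is at x +24, y +66 mm, chisel_recess at x -12, y -22; a fixed curette (top 27 mm) at y -90. Wire handles stick out 20 mm at both x ends.
- chisel_recess (a point): Where the chisel's origin lies when fully home, 22 mm above the work surface; axes as the tray's (chisel x = tray x). From here, mm: handle pocket x -95 to +37.5, 35 wide, floor z -8, insert's upper face z +5. Ahead of it the blade channel, 25 wide, floor z -12, to x +114. The pocket is 7.5 mm longer than the handle, so a level chisel cannot go in under the guard.
- blade_guard (a point): Entry of the blade guard, on the axis of the home position, 92 mm ahead of chisel_recess; axes as the tray's. The guard is a fixed grey bridge over the blade channel, x 0 to +22 mm from here, 50 wide, underside z +6, top z +12. Home, the last 18 mm of the blade are under it. Way in: chisel some 10 degrees nose-down, tip about 5 mm low, start 24 mm short of home, go forward, then lower the tail.
- chisel_lips (a point): Middle between the chisel's spring lips, on the home axis, 53 mm behind chisel_recess. Two black rubber bars along x, 8 mm thick, 20 long, at y +-16 mm, z +7.7, on lugs to z +12; each yields sideways, 1.8 N/mm. The handle stops on them with its axis 15 to 16 mm above here (tip on the channel floor, 9 degrees nose-down); 7 to 15 N snaps it past. Press the handle behind them.
- chisel_fingers (a point): Middle of the finger scoops of the chisel's cut-out, straight above chisel_recess at the insert's upper face (27 mm above the work surface); axes as the tray's. The scoops make room for fingers either side of the handle: 44 mm long (x), 90 mm wide over both, open down to 3 mm above the work surface.
- chisel: Bone chisel, stainless steel, 200 mm long, 0.2 to 0.33 kg, starts flat on a 2 mm blue mat. Origin on its axis, near its centre of mass (10 mm above the work surface). x towards the blade, z out of its flat upper side (both sides alike). Handle x -90 to +35 mm, 30 wide (y), 16 thick, rounded sides; neck 18 wide, 9 thick to x +50; blade to x +110, 20 wide, 4 thick, on the axis.
- chisel_tip (a point): Middle of the chisel's cutting edge, at x +110 mm of the chisel; axes as the chisel's.
- chisel_tail (a point): Middle of the chisel's struck end, at x -90 mm of the chisel; axes as the chisel's.
- mallet_recess (a point): Where the mallet's origin lies when fully home, 20 mm above the work surface; axes as the tray's (mallet x = tray x). From here, mm: head pocket x +31.5 to +64.5, 55 wide (y), floor z -14; insert's upper face z +7; handle channel 23 wide, floor z -9; end-disc pocket x -112.5 to -99.5, 32 wide, floor z -14. Pressing at the tail can lift the head; then press the head too.
- mallet_lips (a point): Middle between the mallet's spring lips, on the home axis, 54 mm behind mallet_recess. Two black rubber bars along x, 8 mm thick, 20 long, at y +-10.5 mm, z +7.4, on lugs to z +14; each yields sideways, 2.4 N/mm. The handle stops on them with its axis 15 mm above here (head in its pocket, 8.5 degrees head-down); 6 to 14 N snaps it past. Press the handle behind them.
- mallet_fingers (a point): Middle of the finger scoops of the mallet's cut-out, straight above mallet_recess at the insert's upper face (27 mm above the work surface); axes as the tray's. The scoops make room for fingers either side of the handle: 44 mm long (x), 76 mm wide over both, open down to 3 mm above the work surface.
- mallet: Surgical mallet, all stainless steel, 172 mm long, 0.36 to 0.54 kg, starts level on a 2 mm blue mat. Origin on the handle's axis near the centre of mass (16 mm above the work surface). x towards the head, y along the head, z up. Handle round, 18 mm thick, x -104 to +36. Head: round bar, 28 mm thick, 50 long, across the handle at x +48. End disc 28 mm across, x -110 to -102.
- mallet_head (a point): Centre of the mallet's head, at x +48 mm of the mallet; axes as the mallet's.
- mallet_tail (a point): Outer face of the mallet's end disc, at x -110 mm of the mallet; axes as the mallet's.
- bowl: Bystander: small steel bowl, 104 mm across, 45 mm high, on the far side. Origin: centre of its underside.
- detergent: Bystander: closed white plastic bottle, 68 mm across, 170 mm high, on the left. Origin: centre of its underside.
- scrub_brush: Bystander: white scrubbing brush lying on its back, grey bristles up, 191 mm long, 27 mm high, on the far side. Origin on its underside near the middle, x along it.
Not all that is in view belongs to the job. What is shaped like the chisel but green or orange is not meant. What is shaped like the mallet but purple is not meant.

How it is judged:
At the end, for the whole second after the job is handed in: Chisel and mallet each lie in their own cut-out, at rest and let go, the right way round: tip and tail of the chisel, head and tail of the mallet all within 4 mm in height and 5 mm sideways of their home position, and within 5 mm (mallet) or 7 mm (chisel) along the cut-out (x of chisel_tip in the frame of chisel_recess between 0.103 and 0.117 m and y of chisel_tip in the frame of chisel_recess between -0.005 and 0.005 m and z of chisel_tip in the frame of chisel_recess between -0.004 and 0.004 m and y of chisel_tail in the frame of chisel_recess between -0.005 and 0.005 m and z of chisel_tail in the frame of chisel_recess between -0.004 and 0.004 m and x of mallet_head in the frame of mallet_recess between 0.043 and 0.053 m and y of mallet_head in the frame of mallet_recess between -0.005 and 0.005 m and z of mallet_head in the frame of mallet_recess between -0.004 and 0.004 m and y of mallet_tail in the frame of mallet_recess between -0.005 and 0.005 m and z of mallet_tail in the frame of mallet_recess between -0.004 and 0.004 m and linear speed of each of chisel, mallet below 0.02 m/s); the robot touches nothing.
It fails at once if the tray is pressed or struck with more than 150 N (contact force between tray and anything else above 150 N).
It fails at once if the bowl, the bottle or the brush is shifted more than 25 mm (distance of any of bowl, detergent, scrub_brush from where it was at the start of the episode above 0.025 m).
It also fails if it takes over 69 s, if anything falls off the work surface, if the arm or the gripper's body presses on something with over 40 N, if the wrist force passes 120 N, or if a joint passes its speed limit or range.

## Robot

A 6-joint arm with a two-finger parallel gripper is mounted at the origin on the work surface. World frame = base frame: x ahead of the robot, y to its left, z up, the work surface at z = 0. Lengths are in m, angles in rad, forces in N, time in s.
With the tool pointing down it reaches from about 0.35 to 0.775 m from the base axis. Payload 7.3 kg.
Tool frame: the origin (TCP) lies between the finger pads; the fingertips stand 19 mm ahead of it and the grasp point (between the pads) is the TCP; z points along the fingers, y is the direction in which the jaws open and shut (so a half turn about z gives the same grasp; the last joint's range is limited). The gripper opens to 92 mm and grips with 3 to 60 N. Pads are 19 mm wide; open, the fingers measure 130 mm over their backs; the gripper's body (75 mm by 190 mm) begins 47 mm behind the grasp point.
Start: joints at [-1.494, 0.342, 1.524, -0, 1.275, -0.146], TCP at [0.116, -0.512, 0.246] pointing down, gripper open.
Joint ranges: [-2.53, 2.53], [-0.77, 2.02], [0.04, 2.7], [-1, 4.14], [0.28, 2.66], [-3.11, 3.11]. Speed limits (rad/s): [2.57, 2.57, 3.14, 3.14, 3.14, 3.14].

## Interface

Orientations are given as a 3x3 rotation matrix whose columns are the frame's x, y, z axes.
In Python, from bench import * gives the robot as it stands. The module is installed in compiled form; this text tells all that it offers.
- The arm moves only by the tool arm_command, never from a script. Its argument "series" is a list that holds one entry, the list of rows, each a list of 7 numbers: the shift along the tool's x, y, z in m, then the turn, a rotation vector about the tool's x, y, z in degrees, then the closure, from 0 (fully open) to 1 (shut). In form: [[[x, y, z, rx, ry, rz, claw], ...]]. A call has 1 to 12 rows; each row shifts and turns the commanded pose from where the row before left it, along the tool's axes as they then stand; what a row does not reach is not made up. A row lasts 1/10 s, in which the tool goes at most 50 mm and 8.59 degrees, less where a joint would pass 70% of its speed; a pose out of reach is approached as far as the arm can. A call is refused whole if a number of a shift passes 0.05 or a number of a turn 8.59, either way. A call with a gripper value outside its range is refused whole. The fingers move at their own pace and stop on an object; the grip force is fixed at half the most. Time passes only in rows, so rows that do not move let the fingers close. It gives the time, the measured TCP pose, the force and the opening at its end, in the units of the state.
- observe(): the state, without advancing time (a new reading comes with each control period).
- camera(name): name is "scene" or "top" or "wrist"; returns a dict with "color" (400x640x3 uint8, red, green, blue), "range_z" (400x640 float32, m along the optical axis (not along the pixel's ray), 0 where there is no reading), "intrinsics" (3x3 intrinsics, pixels), "R" (3x3) and "t" (3): a world point X has camera coordinates R X + t. Camera axes: x right, y down, z forward; pixel columns grow to the right and rows downward; lengths in m; the calibration is good to about 2 mm. A picture is of the moment at which its call begins.
- close_job(): hands the job in, once; it reports no verdict.
The state is a dict: "clock": time; "qpos": joint angles; "qvel": joint speeds; "tau": joint torques, N m; "position": TCP position; "tcp_rot": TCP orientation; "ft_force": force on the tool from outside, world axes, zero at the start; "torque": the same for the moment, N m; "gripper_width": opening from 0.0 (shut) to 1.0 (fully open).
Only numpy, scipy, OpenCV 4.12 (cv2) and the standard library are available. Lean on these libraries where they do the work, as an engineer would, in place of code of your own. Each camera call takes 0.05 s, during which the arm holds its last target.

## Working session

There is one attempt and no reset: what is moved stays moved. The work goes in short steps, Python scripts to look and compute and a tool call to move; the robot and the scene stay as the last step left them, time stands still between calls to the robot, and variables do not carry over. Pictures are saved under pics/ and viewed, and the job is handed in when it is done.

Besides the shell and the picture viewer there is one more tool, called after "Emit:" as name(argument=value, ...) on one line, values as JSON. arm_command: Moves the arm, as the interface text tells. Its arguments: {"type":"object","properties":{"series":{"type":"array","items":{"type":"array","items":{"type":"array","items":{"type":"number"}}}}},"required":["series"]}

```bash
mkdir -p pics; python3 - <<'E'
from bench import *
import cv2,numpy as np
s=observe();print({k:np.round(v,3).tolist() for k,v in s.items()})
for n in("scene","top","wrist"):
    c=camera(n);cv2.imwrite(f"pics/{n}0.png",c["color"][:,:,::-1]);np.savez(f"{n}0.npz",**c)
    print(n,np.round(c["intrinsics"],1).tolist(),np.round(c["R"],3).tolist(),np.round(c["t"],3).tolist())
E
```

```text
{'clock': 0.0, 'qpos': [-1.494, 0.343, 1.525, -0.0, 1.275, -0.146], 'qvel': [-0.0, 0.001, 0.002, -0.0, -0.0, -0.001], 'tau': [-0.002, -43.125, -24.422, 0.072, 0.056, -0.0], 'position': [0.116, -0.512, 0.245], 'tcp_rot': [[0.975, 0.221, -0.0], [0.221, -0.975, 0.002], [0.0, -0.002, -1.0]], 'ft_force': [-0.325, -0.843, 0.388], 'torque': [0.025, 0.021, 0.024], 'gripper_width': 1.0}
scene [[498.5, 0.0, 321.0], [0.0, 498.5, 197.3], [0.0, 0.0, 1.0]] [[-0.656, 0.755, -0.001], [0.376, 0.326, -0.867], [-0.654, -0.569, -0.498]] [0.206, -0.163, 1.815]
top [[465.5, 0.0, 312.0], [0.0, 465.5, 202.1], [0.0, 0.0, 1.0]] [[0.025, -1.0, 0.012], [-0.992, -0.027, -0.125], [0.125, -0.009, -0.992]] [0.129, 0.487, 1.365]
wrist [[281.5, 0.0, 320.4], [0.0, 281.5, 197.5], [0.0, 0.0, 1.0]] [[0.221, -0.975, -0.002], [-0.937, -0.213, 0.276], [-0.27, -0.059, -0.961]] [-0.524, -0.036, 0.391]
```

View pics/top0.png

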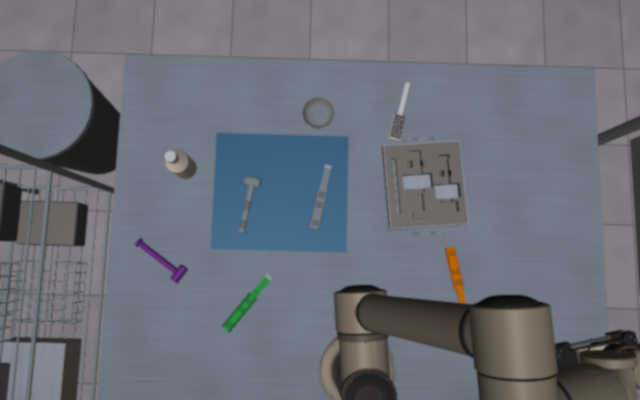

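View pics/scene0.png

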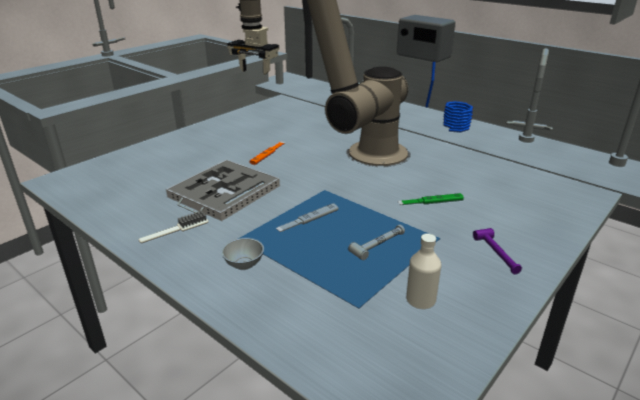

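The chisel-shaped things are steel (321,197) on the blue mat, green (247,303) and orange (457,275). The mallet-shaped ones are steel (248,205) on the mat and purple (161,261). The steel ones on the mat fit the description, so I'll enlarge them and the tray to confirm.

```bash
cat > h.py <<'E'
import numpy as np,cv2
def back(c,u,v,z=None,Z=None):
    K,R,t=c["intrinsics"],c["R"],c["t"]
    d=np.array([(u-K[0,2])/K[0,0],(v-K[1,2])/K[1,1],1.])
    C=-R.T@t; D=R.T@d
    if z is not None: return C+D*(z-C[2])/D[2]
    return C+D*Z
def cloud(c):
    K,R,t=c["intrinsics"],c["R"],c["t"]
    v,u=np.mgrid[0:400,0:640];Z=c["range_z"]
    p=np.stack([(u-K[0,2])/K[0,0]*Z,(v-K[1,2])/K[1,1]*Z,Z],-1)
    return (p-t)@R
def proj(c,X):
    p=c["R"]@np.asarray(X,float)+c["t"]; q=c["intrinsics"]@p; return q[:2]/q[2]
def save(c,n,box=None,f=1):
    im=c["color"][:,:,::-1]
    if box is not None:
        x0,y0,x1,y1=box; im=cv2.resize(im[y0:y1,x0:x1],None,fx=f,fy=f,interpolation=cv2.INTER_CUBIC)
    cv2.imwrite("pics/"+n+".png",im)
E
python3 - <<'E'
from h import *
c=dict(np.load("top0.npz"))
save(c,"top0_tools",(205,125,355,255),5)
save(c,"top0_tray",(372,128,482,238),5)
P=cloud(c)
for u,v in [(600,100),(340,140),(390,200),(421,182),(320,200),(248,205),(252,182),(447,192),(250,240)]:print(u,v,np.round(P[v,u],4))
E
```

```text
600 100 [ 1.1143 -1.2426 -0.7376]
340 140 [0.6833 0.0593 0.0042]
390 200 [ 0.496  -0.0925  0.03  ]
421 182 [ 0.5576 -0.1919  0.0062]
320 200 [0.4921 0.1174 0.0164]
248 205 [0.4697 0.3329 0.027 ]
252 182 [0.5386 0.323  0.0346]
447 192 [ 0.5298 -0.274  -0.0011]
250 240 [ 0.3666  0.3262 -0.0033]
```

View pics/top0_tools.png

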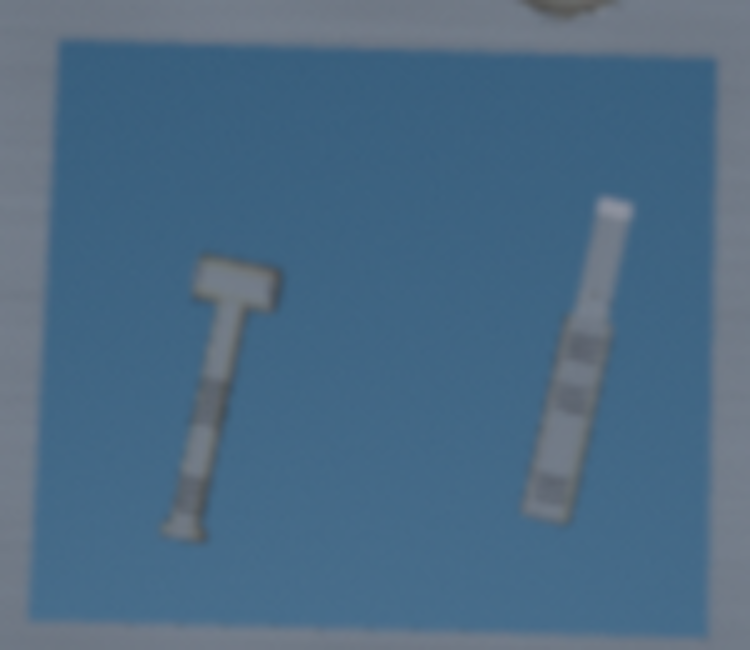

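View pics/top0_tray.png

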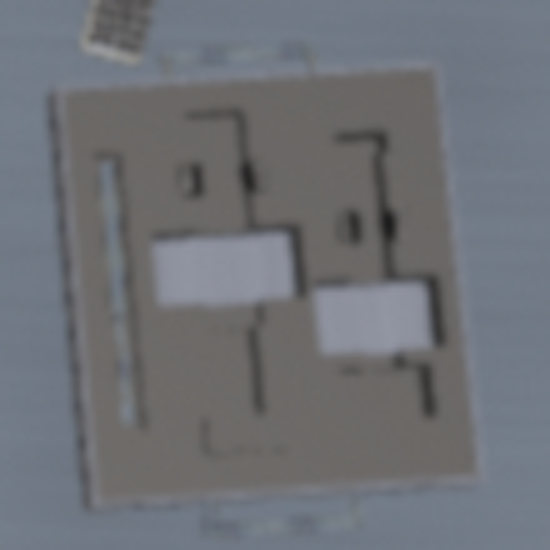

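Confirmed: the steel chisel runs from tip crop (615,205) to tail (547,517), and the steel mallet from head (237,283) to tail (185,535). In the tray, the lips sit on the far side of the scoops and the curette is on the left. So tray x points towards the robot, about world −x (the text says "roughly along world y", which does not match the picture). Next, coarse positions.

```bash
python3 - <<'E'
from h import *
c=dict(np.load("top0.npz"))
def b(x,y,o,z): return back(c,x/5+o[0]-.4,y/5+o[1]-.4,z=z)
T=(205,125)
for n,(x,y),z in [("tip",(615,200),.01),("ctail",(547,520),.012),("head",(237,283),.025),("mtail",(185,540),.016)]:print(n,np.round(b(x,y,T,z),4))
t,a=b(615,200,T,.01),b(547,520,T,.012);print("len",np.linalg.norm(t-a),np.degrees(np.arctan2(*(t-a)[1::-1])),"orig",a+(t-a)*.45)
t,a=b(237,283,T,.025),b(185,540,T,.016);print("len",np.linalg.norm((t-a)[:2]),np.degrees(np.arctan2(*(t-a)[1::-1])),"orig",a+(t-a)*110/158)
C=[b(x,y,(372,128),.029) for x,y in [(60,90),(435,68),(482,470),(93,500)]]
for p in C:print(np.round(p,4))
print([round(float(np.linalg.norm(C[i]-C[i-1])),4) for i in range(4)],np.mean(C,0))
E
```

```text
tip [0.6032 0.0964 0.01  ]
ctail [0.4053 0.1333 0.012 ]
head [0.5426 0.3242 0.025 ]
mtail [0.3873 0.35   0.016 ]
len 0.20132823458758847 -10.55804746086539 orig [0.49432858 0.11672003 0.0111    ]
len 0.1574354918759602 -9.402098099083869 orig [0.49543077 0.33204506 0.02226582]
[ 0.663  -0.0724  0.029 ]
[ 0.6833 -0.3022  0.029 ]
[ 0.4372 -0.327   0.029 ]
[ 0.4131 -0.0937  0.029 ]
[0.2508, 0.2307, 0.2474, 0.2346] [ 0.54914525 -0.19880287  0.029     ]
```

Emit:
arm_command(series=[[[0.043, -0.017, 0.0085, 0, 0, 0, 0], [0.043, -0.017, 0.0085, 0, 0, 0, 0], [0.043, -0.017, 0.0085, 0, 0, 0, 0], [0.043, -0.017, 0.0085, 0, 0, 0, 0], [0.043, -0.017, 0.0085, 0, 0, 0, 0], [0.043, -0.017, 0.0085, 0, 0, 0, 0], [0.043, -0.017, 0.0085, 0, 0, 0, 0], [0.043, -0.017, 0.0085, 0, 0, 0, 0], [0.043, -0.017, 0.0085, 0, 0, 0, 0], [0.043, -0.017, 0.0085, 0, 0, 0, 0], [0.043, -0.017, 0.0085, 0, 0, 0, 0], [0.043, -0.016, 0.0085, 0, 0, 0, 0]]])

```text
clock: 1.35
position: [0.5757, -0.1985, 0.1431]
tcp_rot: [[0.975, 0.221, -0.001], [0.221, -0.975, 0.0], [-0.001, -0.0, -1.0]]
ft_force: [0.1, -0.4, -0.1]
gripper_width: 1.003
```

Emit:
arm_command(series=[[[0, 0, 0, 0, 0, 0, 0], [0, 0, 0, 0, 0, 0, 0]]])

```text
clock: 1.55
position: [0.5745, -0.1991, 0.1427]
tcp_rot: [[0.975, 0.223, -0.002], [0.223, -0.975, 0.0], [-0.002, -0.001, -1.0]]
ft_force: [-0.6, 0.4, -0.2]
gripper_width: 1.0
```

```bash
cat > look.py <<'E'
import sys
from bench import *
from h import *
def look(n,name="wrist",box=None,f=1):
    s=observe();c=camera(name);np.savez(n+".npz",**c);save(c,n,box,f)
    print("t",round(float(s["clock"]),2),"pos",np.round(s["position"],4),"q",np.round(s["qpos"],2),"F",np.round(s["ft_force"],1),"w",round(float(s["gripper_width"]),3))
    print(np.round(s["tcp_rot"],4).tolist())
    return s,c
E
python3 - <<'E'
from look import *
look("w1")
E
```

```text
t 1.55 pos [ 0.5745 -0.1991  0.1427] q [-0.46  0.59  1.42 -0.    1.13  0.89] F [-0.6  0.4 -0.2] w 1.0
[[0.9748, 0.2232, -0.0018], [0.2232, -0.9748, 0.0005], [-0.0016, -0.0009, -1.0]]
```

View pics/w1.png

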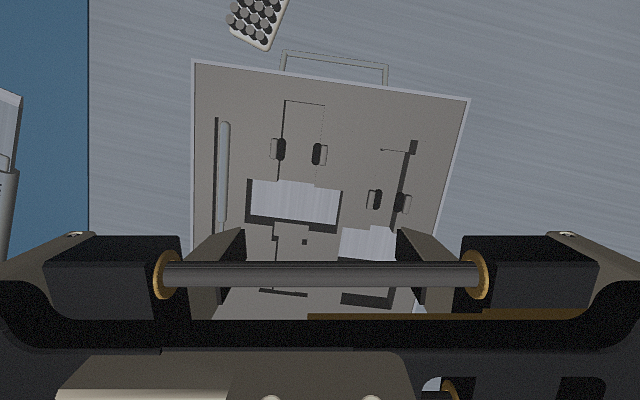

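The wrist view shows the tray well, but the gripper hides its near half. The lips are at (277,150)/(320,153) and (374,199)/(402,203). I'll back off to see all of it.

Emit:
arm_command(series=[[[-0.04, 0, -0.01, 0, 0, 0, 0], [-0.04, 0, -0.01, 0, 0, 0, 0], [-0.04, 0, -0.01, 0, 0, 0, 0], [0, 0, 0, 0, 0, 0, 0], [0, 0, 0, 0, 0, 0, 0]]])

```text
clock: 2.1
position: [0.4564, -0.2279, 0.1748]
tcp_rot: [[0.976, 0.218, 0.002], [0.218, -0.976, -0.001], [0.001, 0.002, -1.0]]
ft_force: [1.6, 0.2, 0.3]
gripper_width: 1.001
```

```bash
python3 - <<'E'
from look import *
look("w2")
E
```

```text
t 2.1 pos [ 0.4564 -0.2279  0.1748] q [-0.61  0.38  1.67 -0.    1.08  0.74] F [1.6 0.2 0.3] w 1.001
[[0.976, 0.2177, 0.0017], [0.2177, -0.976, -0.0012], [0.0014, 0.0016, -1.0]]
```

View pics/w2.png

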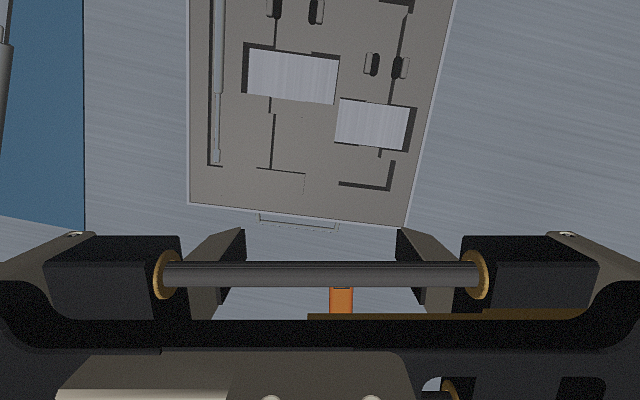

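```bash
python3 - <<'E'
from h import *
c1=dict(np.load("w1.npz"));c2=dict(np.load("w2.npz"))
save(c1,"w1a",(185,50,345,170),5)
save(c1,"w1b",(340,80,480,170),5)
save(c2,"w2a",(180,40,340,160),5)
save(c2,"w2b",(300,80,460,200),5)
save(c2,"w2c",(180,140,340,240),5)
E
```

```text
(no output)
```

View pics/w1a.png

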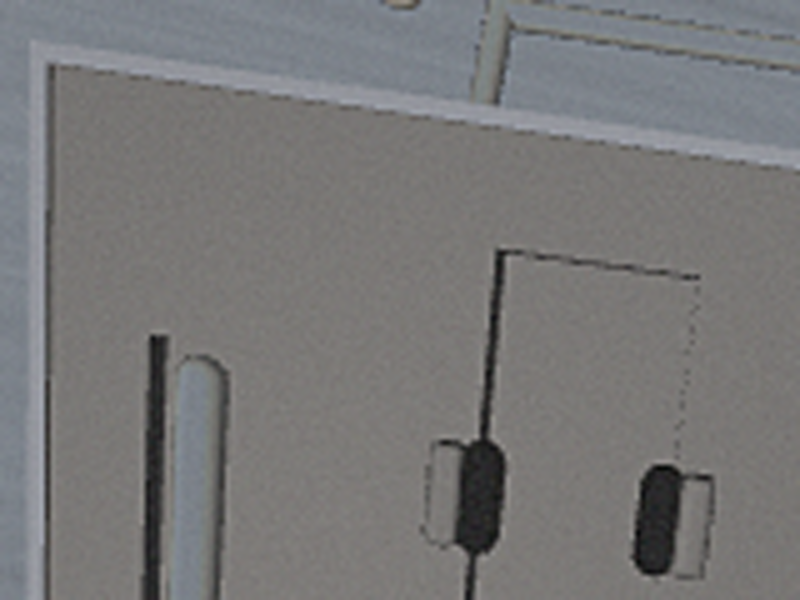

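View pics/w2a.png

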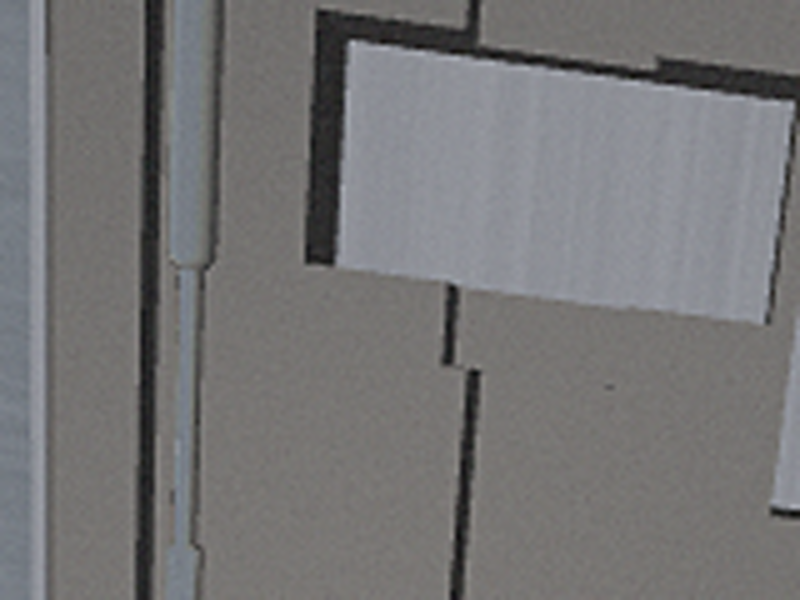

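View pics/w2b.png

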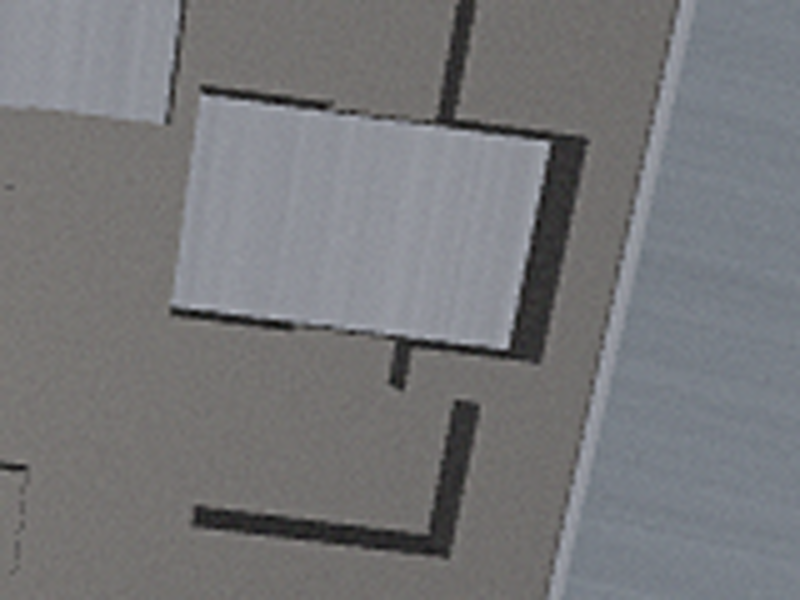

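View pics/w2c.png

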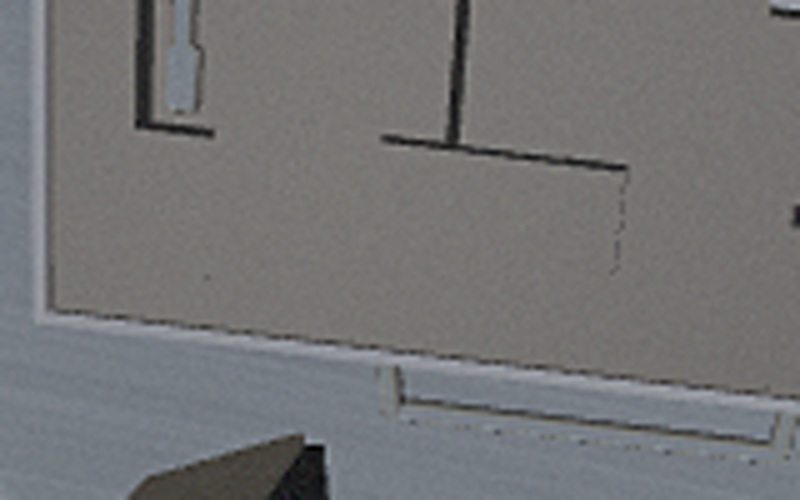

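View pics/w1b.png

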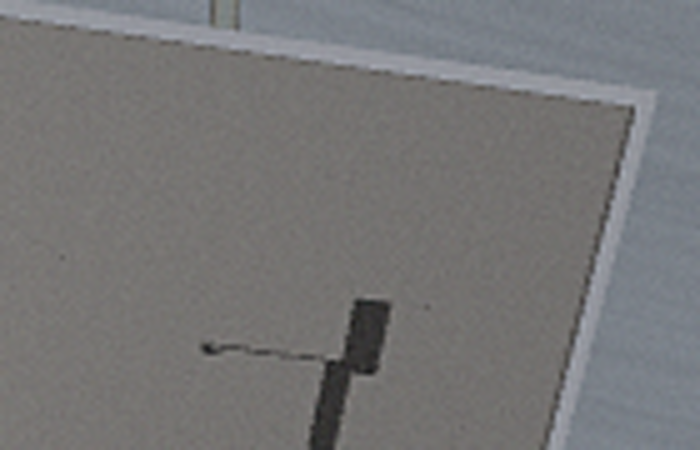

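Reading known tray features off the crops (rim corners, pocket and scoop corners, guard edge), I'll fit the tray pose.

```bash
cat > tray.py <<'E'
from h import *
from scipy.optimize import least_squares
c1=dict(np.load("w1.npz"));c2=dict(np.load("w2.npz"))
o1a,o1b,o2a,o2b,o2c=(185,50),(340,80),(180,40),(300,80),(180,140)
L=[(c1,o1a,(33,42),(-129,-118,29)),(c1,o1b,(655,92),(-129,118,29)),(c1,o1a,(498,250),(-107,-39.5,27)),(c1,o1a,(700,276),(-107,-4.5,27)),
(c1,o1b,(390,300),(-88.5,82,27)),(c1,o1b,(375,373),(-75.5,82,27)),
(c2,o2a,(318,12),(-34,-67,27)),(c2,o2a,(305,265),(10,-67,27)),(c2,o2a,(768,325),(10,23,27)),
(c2,o2b,(588,138),(2,104,27)),(c2,o2b,(542,362),(46,104,27)),(c2,o2b,(200,88),(2,28,27)),(c2,o2b,(172,312),(46,28,27)),
(c2,o2b,(480,402),(55.5,93.5,27)),(c2,o2b,(450,557),(88.5,93.5,27)),(c2,o2b,(193,527),(88.5,38.5,27)),
(c2,o2c,(383,138),(80,-47,34)),(c2,o2c,(628,168),(80,3,34)),(c2,o2c,(37,322),(129,-118,29))]
def T(p,X):
    X=np.asarray(X)/1000.;a=p[2];return np.array([p[0]+np.cos(a)*X[0]-np.sin(a)*X[1],p[1]+np.sin(a)*X[0]+np.cos(a)*X[1],X[2]+(p[3] if len(p)>3 else 0)])
def res(p,L=L):
    r=[]
    for c,o,(x,y),X in L: r+=list(proj(c,T(p,X))-np.array([x/5+o[0]-.4,y/5+o[1]-.4]))
    return np.array(r)
if __name__=="__main__":
    for p0,LL in(([.549,-.199,np.radians(185)],L),([.549,-.199,np.radians(185),0],L),([.549,-.199,np.radians(185)],[l for l in L if l[0] is c1]),([.549,-.199,np.radians(185)],[l for l in L if l[0] is c2])):
        f=least_squares(lambda p:res(p,LL),p0,loss="soft_l1");p=f.x
        print(np.round(p,4),np.degrees(p[2]));print(np.round(res(p,LL).reshape(-1,2),1).tolist())
E
python3 tray.py
```

```text
[ 0.55   -0.1983  3.2358] 185.39682989101746
[[-0.5, -0.0], [0.5, -0.4], [-0.3, -0.2], [-0.2, 0.2], [0.3, 0.4], [0.1, 0.3], [-0.2, -0.4], [0.2, -0.3], [0.5, -0.0], [0.2, -0.3], [-0.1, 0.1], [0.4, -0.6], [-0.3, 0.6], [0.3, 0.0], [0.1, 0.0], [-0.1, -0.3], [-0.7, 0.6], [-0.2, 0.7], [-0.2, 0.2]]
[ 5.5000e-01 -1.9840e-01  3.2356e+00 -8.0000e-04] 185.38483653058168
[[0.0, 0.1], [0.0, -0.3], [-0.1, -0.1], [-0.1, 0.3], [0.1, 0.3], [-0.2, 0.2], [0.1, -0.2], [0.4, -0.3], [0.5, 0.0], [-0.1, -0.3], [-0.3, -0.0], [0.4, -0.6], [-0.3, 0.5], [0.1, -0.1], [-0.1, -0.2], [-0.1, -0.5], [-0.5, 0.5], [-0.2, 0.6], [0.2, -0.1]]
[ 0.55   -0.1983  3.2355] 185.38014311115447
[[-0.5, -0.1], [0.5, -0.3], [-0.2, -0.2], [-0.2, 0.2], [0.3, 0.4], [0.1, 0.3]]
[ 0.55   -0.1983  3.2362] 185.41914514682836
[[-0.2, -0.4], [0.2, -0.3], [0.5, -0.0], [0.2, -0.3], [-0.1, 0.0], [0.4, -0.6], [-0.3, 0.6], [0.3, 0.0], [0.1, 0.0], [-0.1, -0.3], [-0.7, 0.7], [-0.2, 0.8], [-0.2, 0.2]]
```

Tray pose: (0.5500, −0.1983), yaw 185.4°, with sub-pixel residuals. Now a wrist view of the tools.

Emit:
arm_command(series=[[[0.004, -0.045, -0.0065, 0, 0, 0, 0], [0.004, -0.045, -0.0065, 0, 0, 0, 0], [0.004, -0.045, -0.0065, 0, 0, 0, 0], [0.004, -0.045, -0.0065, 0, 0, 0, 0], [0.004, -0.045, -0.0065, 0, 0, 0, 0], [0.004, -0.045, -0.0065, 0, 0, 0, 0], [0.004, -0.045, -0.0065, 0, 0, 0, 0], [0.004, -0.045, -0.0065, 0, 0, 0, 0], [0.005, -0.045, -0.0065, 0, 0, 0, 0], [0.005, -0.045, -0.0065, 0, 0, 0, 0], [0, 0, 0, 0, 0, 8, 0], [0, 0, 0, 0, 0, 8, 0]]])

```text
clock: 3.35
position: [0.3989, 0.2238, 0.2385]
tcp_rot: [[0.998, -0.058, 0.0], [-0.058, -0.998, 0.0], [0.0, -0.0, -1.0]]
ft_force: [0.2, -0.2, -0.8]
gripper_width: 0.999
```

Emit:
arm_command(series=[[[0, 0, 0, 0, 0, 7, 0], [0, 0, 0, 0, 0, 0, 0], [0, 0, 0, 0, 0, 0, 0]]])

```text
clock: 3.65
position: [0.3992, 0.2219, 0.2385]
tcp_rot: [[0.985, -0.174, -0.0], [-0.174, -0.985, -0.0], [-0.0, 0.0, -1.0]]
ft_force: [-0.5, -0.6, -0.6]
gripper_width: 1.001
```

```bash
python3 - <<'E'
from look import *
look("w3")
E
```

```text
t 3.65 pos [0.3992 0.2219 0.2385] q [ 0.34  0.22  1.71 -0.    1.21  2.09] F [-0.5 -0.6 -0.6] w 1.001
[[0.9847, -0.1741, -0.0002], [-0.1741, -0.9847, -0.0001], [-0.0002, 0.0001, -1.0]]
```

View pics/w3.png

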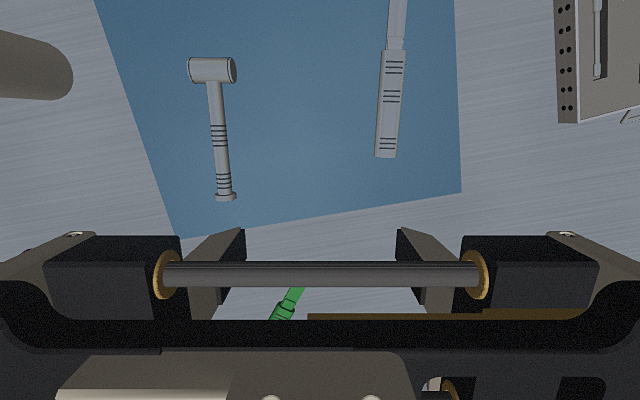

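The wrist view shows the mallet (head (212,70), disc (225,196)) and the chisel (tail end at (386,156), handle front at (394,50)).

```bash
python3 - <<'E'
from h import *
c=dict(np.load("w3.npz"))
save(c,"w3m",(175,45,255,215),3.5)
im=c["color"][:,:,::-1]
cv2.imwrite("pics/w3c.png",cv2.resize(im[0:170,360:430],None,fx=3.5,fy=3.5,interpolation=cv2.INTER_CUBIC))
E
```

```text
(no output)
```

View pics/w3m.png

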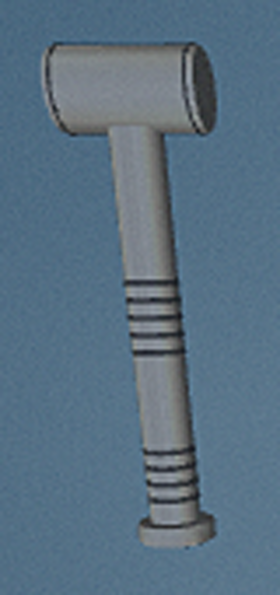

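View pics/w3c.png

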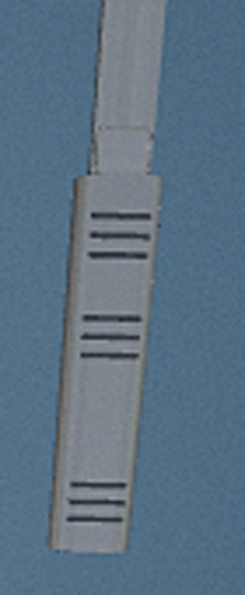

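```bash
python3 - <<'E'
from h import *
c=dict(np.load("w3.npz"))
f=3.5
g=lambda x,y,ox,oy,z:back(c,(x+.5)/f-.5+ox,(y+.5)/f-.5+oy,z=z)
pts=np.array([g(x,y,360,0,.018)[:2] for x,y in [(120.5,216),(120,235),(118.5,254),(112,318),(110.5,337),(109,355),(98,484),(97,502),(95,519)]])
vx,vy,x0,y0=cv2.fitLine(pts.astype(np.float32),cv2.DIST_L2,0,.001,.001).ravel()
a=np.degrees(np.arctan2(vy,vx));print("chisel yaw",a)
tl=g(89,550,360,0,.018);fr=g(119,177,360,0,.018);print("tail",tl,"front",fr,"len",np.linalg.norm(fr-tl))
for z in(.010,.014):
  tl=g(89,550,360,0,z);fr=g(119,177,360,0,z);print(z,"yaw sil",np.degrees(np.arctan2(*(fr-tl)[1::-1])),tl,fr)
n=np.array([vx,vy]);p0=np.array([x0,y0])
ts=(tl[:2]-p0)@n;fs=(fr[:2]-p0)@n
tl=g(89,550,360,0,.018);fr=g(119,177,360,0,.018)
ts=(tl[:2]-p0)@n;fs=(fr[:2]-p0)@n;print(fs-ts,"origin from tail",p0+n*(ts+.09),"from front",p0+n*(fs-.035))
h=g(132,87,175,45,.016);q=[g(x,y,175,45,.016) for x,y in [(143,200),(162.5,400),(170.5,470)]]
for p in q:print(p)
d=h-q[2];print("mallet yaw",np.degrees(np.arctan2(d[1],d[0])),"head",h,"origin",h-d/np.linalg.norm(d)*.048)
b=g(178,548,175,45,.025);print("tail",b,np.linalg.norm((h-b)[:2]))
E
```

```text
chisel yaw -11.26259
tail [0.40850607 0.13610607 0.018     ] front [0.52934245 0.11258683 0.018     ] len 0.12310395732750865
0.01 yaw sil -11.014177921686391 [0.40709873 0.13449569 0.01      ] [0.53062125 0.11045362 0.01      ]
0.014 yaw sil -11.014177921686391 [0.4078024  0.13530088 0.014     ] [0.52998185 0.11152022 0.014     ]
0.12310280093840457 origin from tail [0.49652609 0.11728926] from front [0.49466543 0.11765979]
[0.51088906 0.33169187 0.016     ]
[0.44223588 0.34389197 0.016     ]
[0.41626581 0.3480591  0.016     ]
mallet yaw -9.888104154075267 head [0.54653379 0.32535157 0.016     ] origin [0.49924683 0.33359435 0.016     ]
tail [0.38829353 0.34983574 0.025     ] 0.1601232456932025
```

Emit:
arm_command(series=[[[0, 0, 0, 0, 0, 1.2, 0], [0.02, 0.014, 0.03, 0, 0, 0, 0.3], [0.02, 0.014, 0.03, 0, 0, 0, 0.3], [0.02, 0.014, 0.03, 0, 0, 0, 0.3], [0.02, 0.014, 0.03, 0, 0, 0, 0.3], [0.02, 0.014, 0.03, 0, 0, 0, 0.3], [0.02, 0.014, 0.0285, 0, 0, 0, 0.3], [0, 0, 0, 0, 0, 0, 0.3], [0, 0, 0, 0, 0, 0, 0.3]]])

```text
clock: 4.6
position: [0.4996, 0.1152, 0.0598]
tcp_rot: [[0.98, -0.199, -0.002], [-0.199, -0.98, -0.0], [-0.002, 0.0, -1.0]]
ft_force: [0.3, 0.2, 0.6]
gripper_width: 0.701
```

```bash
python3 - <<'E'
from look import *
s,c=look("w4")
look("s4","scene",(200,150,460,320),3)
R=s["tcp_rot"];print(R.T@(np.array([.5005,.1164,.023])-s["position"]))
E
```

```text
t 4.6 pos [0.4996 0.1152 0.0598] q [0.08 0.55 1.78 0.   0.81 1.85] F [0.3 0.2 0.6] w 0.701
[[0.9799, -0.1994, -0.0017], [-0.1994, -0.9799, -0.0], [-0.0016, 0.0004, -1.0]]
t 4.65 pos [0.4999 0.1157 0.0607] q [0.08 0.55 1.78 0.   0.81 1.85] F [0.1 0.3 0.2] w 0.699
[[0.9801, -0.1985, 0.0001], [-0.1985, -0.9801, 0.0001], [0.0001, -0.0001, -1.0]]
[ 0.0006647  -0.00139491  0.03678543]
```

View pics/w4.png

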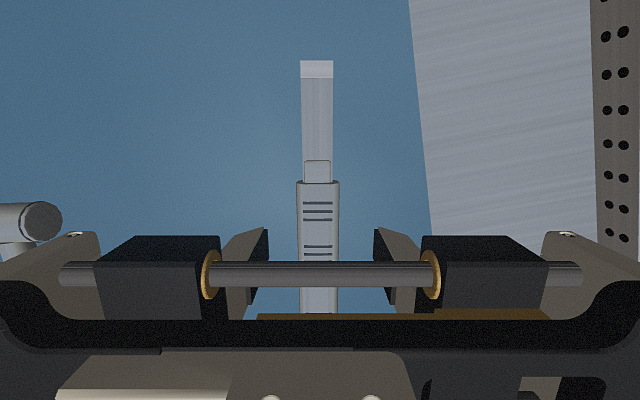

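The chisel lies centred between the jaws (axis column 317, tip edge at (317,61)). I'll check its x from the tip, then descend and grip.

```bash
python3 - <<'E'
from h import *
c=dict(np.load("w4.npz"))
save(c,"w4c",(280,50,360,200),4)
for p,z in(((317,60.5),.010),((318,181),.018)):print(back(c,*p,z=z))
E
```

```text
[0.60450229 0.0955038  0.01      ]
[0.53209183 0.10975142 0.018     ]
```

Emit:
arm_command(series=[[[0, -0.0005, 0.02, 0, 0, 0, 0.3], [0, 0, 0.012, 0, 0, 0, 0.3], [0, 0, 0.0048, 0, 0, 0, 0.3], [0, 0, 0, 0, 0, 0, 0.3], [0, 0, 0, 0, 0, 0, 0.8], [0, 0, 0, 0, 0, 0, 1], [0, 0, 0, 0, 0, 0, 1], [0, 0, 0, 0, 0, 0, 1], [0, 0, 0, 0, 0, 0, 1]]])

```text
clock: 5.6
position: [0.5002, 0.116, 0.0236]
tcp_rot: [[0.98, -0.198, 0.001], [-0.198, -0.98, 0.0], [0.0, -0.0, -1.0]]
ft_force: [-0.2, -0.0, 1.2]
gripper_width: 0.323
```

View pics/w4c.png

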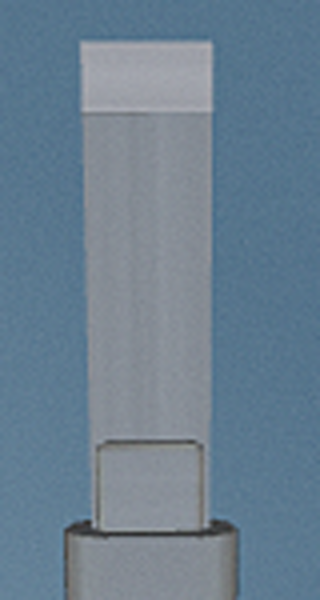

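Gripped (opening 29.7 mm). Lifting, then carrying it over towards the tray.

Emit:
arm_command(series=[[[0, 0, -0.02, 0, 0, 0, 1], [0, 0, -0.03, 0, 0, 0, 1], [0, 0, -0.04, 0, 0, 0, 1], [0, 0, -0.04, 0, 0, 0, 1], [0.019, 0.038, 0, 0, 0, 0, 1], [0.019, 0.038, 0, 0, 0, 0, 1], [0.019, 0.038, 0, 0, 0, 0, 1], [0.019, 0.038, 0, 0, 0, 0, 1], [0.019, 0.038, 0, 0, 0, 0, 1], [0.019, 0.038, 0, 0, 0, 0, 1], [0.019, 0.038, 0, 0, 0, 0, 1], [0, 0, 0, 0, 0, 0, 1]]])

```text
clock: 6.8
position: [0.5781, -0.1765, 0.1526]
tcp_rot: [[0.979, -0.203, 0.001], [-0.203, -0.979, -0.002], [0.001, 0.002, -1.0]]
ft_force: [-0.2, 0.8, -3.9]
gripper_width: 0.318
```

Emit:
arm_command(series=[[[0, 0, 0, 0, 0, -8.5, 1], [0, 0, 0, 0, 0, -8.5, 1], [0, 0, 0, 0, 0, -8.5, 1], [0, 0, 0, 0, 0, -8.5, 1], [0, 0, 0, 0, 0, -8.5, 1], [0, 0, 0, 0, 0, -8.5, 1], [0, 0, 0, 0, 0, -8.5, 1], [0, 0, 0, 0, 0, -8.5, 1], [0, 0, 0, 0, 0, -8.5, 1], [0, 0, 0, 0, 0, -8.5, 1], [0, 0, 0, 0, 0, -8.5, 1], [0, 0, 0, 0, 0, -8.5, 1]]])

```text
clock: 8.0
position: [0.5769, -0.1702, 0.1527]
tcp_rot: [[-0.016, 1.0, -0.002], [1.0, 0.016, 0.001], [0.001, -0.002, -1.0]]
ft_force: [0.3, 0.2, -2.6]
gripper_width: 0.314
```

Emit:
arm_command(series=[[[0, 0, 0, 0, 0, -8.5, 1], [0, 0, 0, 0, 0, -8.5, 1], [0, 0, 0, 0, 0, -8.5, 1], [0, 0, 0, 0, 0, -8.5, 1], [0, 0, 0, 0, 0, -8.5, 1], [0, 0, 0, 0, 0, -8.5, 1], [0, 0, 0, 0, 0, -8.5, 1], [0, 0, 0, 0, 0, -8.5, 1], [0, 0, 0, 0, 0, -8.5, 1], [0, 0, 0, 0, 0, -8.5, 1], [0, 0, 0, 0, 0, -8.5, 1], [0, 0, 0, 0, 0, 0, 1]]])

```text
clock: 9.2
position: [0.577, -0.1704, 0.1527]
tcp_rot: [[-0.997, -0.073, -0.002], [-0.073, 0.997, 0.001], [0.002, 0.001, -1.0]]
ft_force: [-0.3, -0.2, -2.8]
gripper_width: 0.319
```

Emit:
arm_command(series=[[[0, 0, 0, 0, 0, -1.5, 1], [0, 0, 0, 0, 0, 0, 1], [0, 0, 0, 0, 0, 0, 1]]])

```text
clock: 9.5
position: [0.5775, -0.171, 0.1533]
tcp_rot: [[-0.995, -0.095, -0.0], [-0.095, 0.995, 0.0], [0.0, 0.0, -1.0]]
ft_force: [-0.3, -0.5, -2.8]
gripper_width: 0.312
```

```bash
python3 - <<'E'
from look import *
s,c=look("w5")
look("s5","scene",(140,60,340,240),4)
E
```

```text
t 9.5 pos [ 0.5775 -0.171   0.1533] q [-0.42  0.56  1.43 -0.    1.15 -2.08] F [-0.3 -0.5 -2.8] w 0.312
[[-0.9954, -0.0953, -0.0003], [-0.0953, 0.9954, 0.0], [0.0003, 0.0, -1.0]]
t 9.55 pos [ 0.5775 -0.171   0.1533] q [-0.42  0.56  1.43 -0.    1.15 -2.08] F [ 0.1 -0.4 -3.1] w 0.32
[[-0.9954, -0.0956, -0.0002], [-0.0956, 0.9954, 0.0], [0.0002, 0.0, -1.0]]
```

View pics/w5.png

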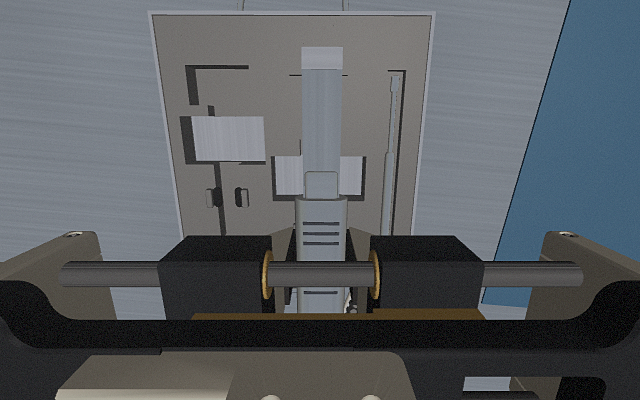

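View pics/s5.png

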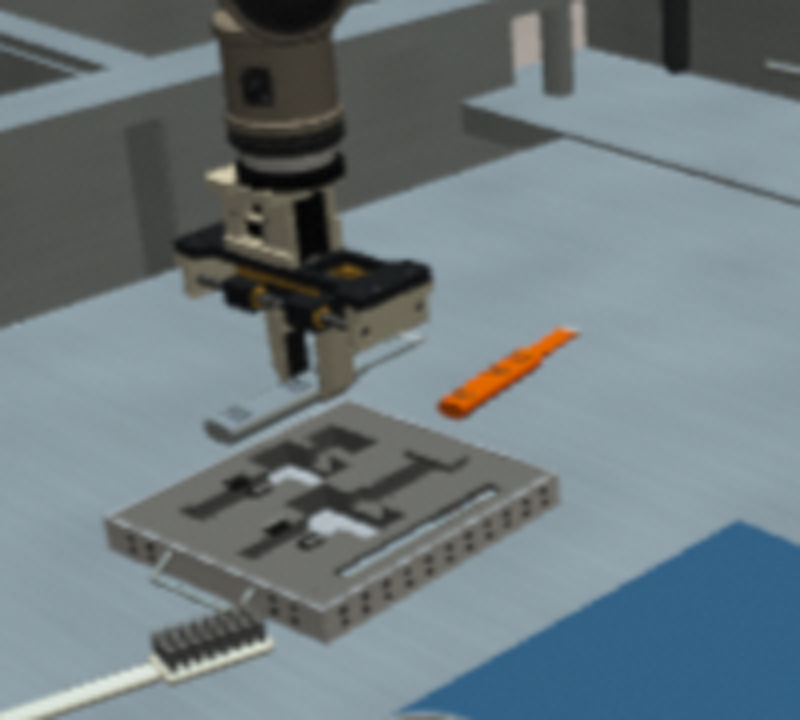

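The chisel is held and aligned with the tray; the tip is at (322,47). I'll measure the tip in the tool frame, and check the tray fit again from this rotated view.

```bash
python3 - <<'E'
from h import *
c=dict(np.load("w5.npz"))
save(c,"w5a",(290,35,360,205),3.5); save(c,"w5b",(140,0,280,180),4); save(c,"w5c",(320,0,450,120),5)
from tray import T
p=[.55,-.1983,3.2358]
for X in [(129,118,29),(129,-118,29),(2,104,27),(46,104,27),(46,28,27),(88.5,93.5,27),(88.5,38.5,27),(10,-67,27)]:print(X,np.round(proj(c,T(p,X)),1))
P=cloud(c);pos=np.array([.5775,-.171,.1533]);R=np.array([[-.9954,-.0955,0],[-.0955,.9954,0],[0,0,-1.]])
for u,v in[(322,50),(322,100),(322,150),(322,185),(322,205),(321,235)]:print(u,v,np.round(R.T@(P[v,u]-pos),4))
for z in(.0,.012):
  print([np.round(R.T@(back(c,u,v,z=.1533-z)-pos),4) for u,v in((322,47),(322,200))])
E
```

```text
(129, 118, 29) [146.5  10.3]
(129, -118, 29) [434.7  10.6]
(2, 104, 27) [185.1 164.1]
(46, 104, 27) [178.8 115.9]
(46, 28, 27) [262.6 115.9]
(88.5, 93.5, 27) [184.2  64.7]
(88.5, 38.5, 27) [247.8  64.8]
(10, -67, 27) [365.6 155.8]
322 50 [0.1063 0.0006 0.0113]
322 100 [0.0832 0.0006 0.0091]
322 150 [0.0583 0.0006 0.0108]
322 185 [0.04   0.0006 0.0076]
322 205 [0.0298 0.0006 0.0041]
321 235 [0.0121 0.0001 0.0049]
[array([0.1051, 0.0005, 0.    ]), array([0.0338, 0.0006, 0.    ])]
[array([0.1077, 0.0006, 0.012 ]), array([0.0303, 0.0007, 0.012 ])]
```

View pics/w5a.png

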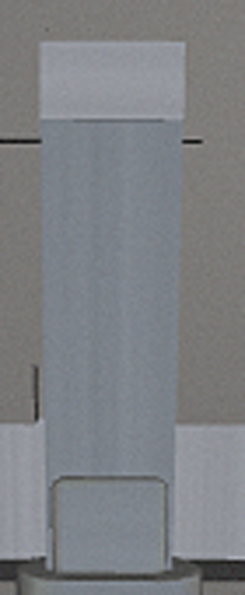

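View pics/w5b.png

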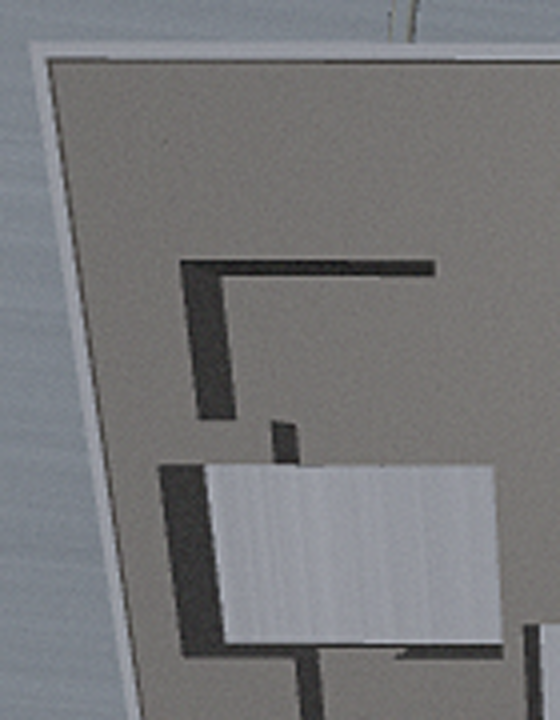

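View pics/w5c.png

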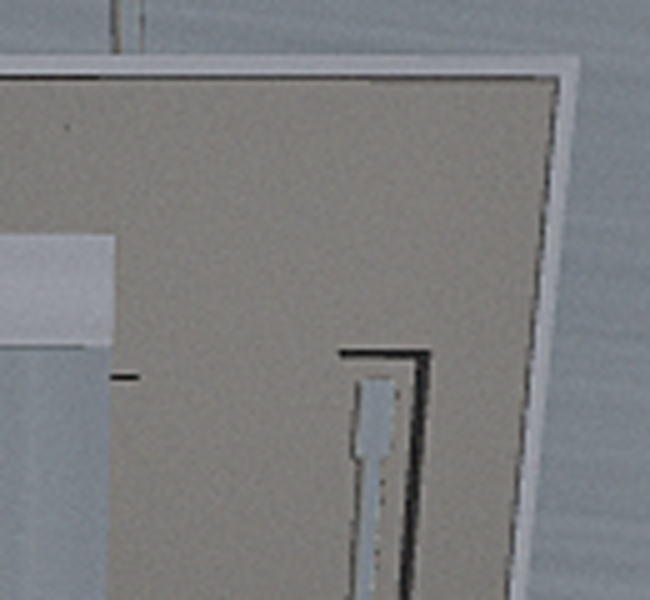

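```bash
cat > plan.py <<'E'
from h import *
from tray import T
from scipy.spatial.transform import Rotation as Ro
p=[.55,-.1983,3.2358]
def recess(name,xyz):  # mm in recess frame -> world
    o={"c":(-12,-22,22),"m":(24,66,20)}[name]
    return T(p,np.array(o)+np.array(xyz))
def target(name,ref_mm,pitch,v,yaw=None):
    # tool x along tray x, nose-down pitch deg; v = ref point in tool frame
    a=p[2] if yaw is None else np.radians(yaw)
    R0=np.array([[np.cos(a),np.sin(a),0],[np.sin(a),-np.cos(a),0],[0,0,-1]])
    R=R0@Ro.from_euler("y",-pitch,degrees=True).as_matrix()
    return recess(name,ref_mm)-R@np.array(v),R
def delta(s,pos,R):
    Rm=s["tcp_rot"]
    return np.round(Rm.T@(pos-s["position"])*1000,1),np.round(Ro.from_matrix(Rm.T@R).as_rotvec(degrees=True),2)
E
python3 - <<'E'
from plan import *
from bench import *
s=observe()
v=(.108,.0005,.0125)
for ref,pi in(((86,0,25),11),((86,0,-4.5),11),((109,0,-4.5),11)):
    t,R=target("c",ref,pi,v);d,r=delta(s,t,R);print(ref,pi,np.round(t,4),"from now shift mm",d,"rot",r)
    s2=dict(s);s2["tcp_rot"]=R;s2["position"]=t
t1,R=target("c",(86,0,25),11,v)
for ref in((86,0,-4.5),(109,0,-4.5),(109,0,-10)):
    t,_=target("c",ref,11,v);print(ref,"in tilted tool axes",np.round(R.T@(t-t1)*1000,1));t1=t
E
```

```text
(86, 0, 25) 11 [ 0.5775 -0.1741  0.0799] from now shift mm [ 0.4 -3.  73.5] rot [ 1.000e-02 -1.101e+01  1.000e-01]
(86, 0, -4.5) 11 [ 0.5775 -0.1741  0.0504] from now shift mm [  0.4  -3.  103. ] rot [ 1.000e-02 -1.101e+01  1.000e-01]
(109, 0, -4.5) 11 [ 0.5546 -0.1763  0.0504] from now shift mm [ 23.4  -3.  103. ] rot [ 1.000e-02 -1.101e+01  1.000e-01]
(86, 0, -4.5) in tilted tool axes [ 5.6  0.  29. ]
(109, 0, -4.5) in tilted tool axes [22.6  0.  -4.4]
(109, 0, -10) in tilted tool axes [1.  0.  5.4]
```

Emit:
arm_command(series=[[[0, -0.001, 0.03, 0, 0, 0, 1], [0, -0.001, 0.03, 0, 0, 0, 1], [0, -0.001, 0.0135, 0, 0, 0, 1], [0, 0, 0, 0, -5.5, 0, 1], [0, 0, 0, 0, -5.5, 0, 1], [0, 0, 0, 0, 0, 0, 1], [0, 0, 0, 0, 0, 0, 1], [0, 0, 0, 0, 0, 0, 1]]])

```text
clock: 10.4
position: [0.5789, -0.1744, 0.0807]
tcp_rot: [[-0.977, -0.097, 0.19], [-0.096, 0.995, 0.018], [-0.191, -0.001, -0.982]]
ft_force: [0.0, 0.0, -2.0]
gripper_width: 0.313
```

```bash
python3 - <<'E'
from look import *
from plan import *
s,c=look("w6")
look("s6","scene",(140,100,340,240),4)
v=(.108,.0005,.0125)
for ref in((86,0,25),(86,0,-4.5)):
    t,R=target("c",ref,11,v);print(ref,delta(s,t,R))
    print("guard proj",[np.round(proj(c,recess("c",(x,y,12))),1).tolist() for x in(92,114) for y in(-25,25)], "channel",[np.round(proj(c,recess("c",(x,y,5))),1).tolist() for x in(60,92) for y in(-12.5,12.5)])
E
```

```text
t 10.4 pos [ 0.5789 -0.1744  0.0807] q [-0.47  0.58  1.66  0.15  0.74 -2.24] F [ 0.  0. -2.] w 0.313
[[-0.977, -0.0972, 0.19], [-0.0956, 0.9953, 0.0176], [-0.1908, -0.001, -0.9816]]
t 10.45 pos [ 0.5789 -0.1743  0.0805] q [-0.47  0.58  1.66  0.15  0.74 -2.24] F [ 0.6  0.1 -2.9] w 0.314
[[-0.9769, -0.0975, 0.1901], [-0.0958, 0.9952, 0.0177], [-0.1909, -0.0009, -0.9816]]
(86, 0, 25) (array([1.5, 0.5, 0.5]), array([-0.02,  0.  ,  0.19]))
guard proj [[371.6, 31.1], [275.2, 30.8], [375.5, -21.6], [272.1, -22.0]] channel [[344.0, 94.5], [301.8, 94.4], [346.4, 32.0], [300.2, 31.8]]
(86, 0, -4.5) (array([ 7.2,  0.5, 29.5]), array([-0.02,  0.  ,  0.19]))
guard proj [[371.6, 31.1], [275.2, 30.8], [375.5, -21.6], [272.1, -22.0]] channel [[344.0, 94.5], [301.8, 94.4], [346.4, 32.0], [300.2, 31.8]]
```

View pics/w6.png

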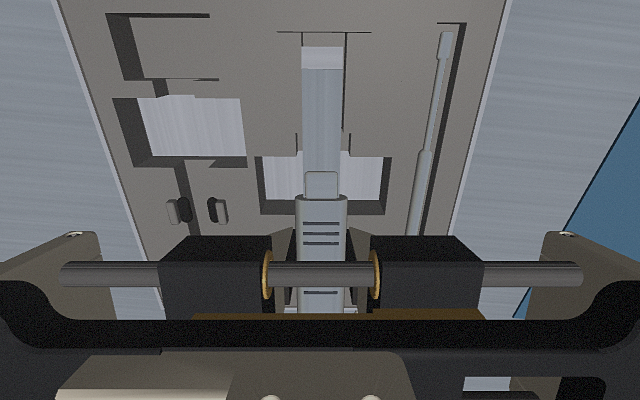

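View pics/s6.png

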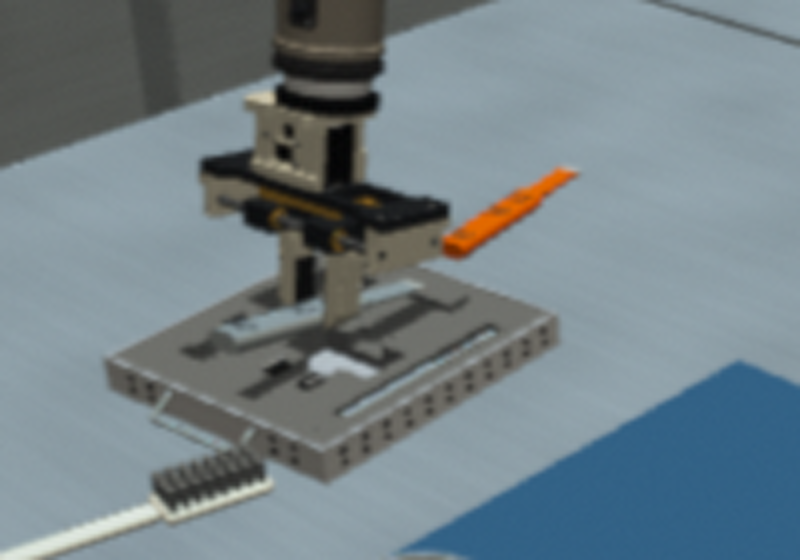

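The tip (302–343, row 47) is just short of the guard edge (278–372, row 32) and nearly centred over the channel. Lowering now.

Emit:
arm_command(series=[[[0.002, 0.0008, 0.01, 0, 0, 0.2, 1], [0.002, 0, 0.01, 0, 0, 0, 1], [0.0015, 0, 0.006, 0, 0, 0, 1], [0.001, 0, 0.0035, 0, 0, 0, 1], [0, 0, 0, 0, 0, 0, 1], [0, 0, 0, 0, 0, 0, 1]]])

```text
clock: 11.1
position: [0.5772, -0.1735, 0.0497]
tcp_rot: [[-0.977, -0.093, 0.19], [-0.092, 0.996, 0.018], [-0.191, 0.001, -0.982]]
ft_force: [-0.3, -0.1, -2.9]
gripper_width: 0.318
```

```bash
python3 - <<'E'
from look import *
from plan import *
s,c=look("w7")
v=(.108,.0005,.0125)
for ref in((86,0,-4.5),(109,0,-4.5)):
    t,R=target("c",ref,11,v);print(ref,delta(s,t,R))
save(c,"w7a",(230,0,410,150),4.4)
E
```

```text
t 11.1 pos [ 0.5772 -0.1735  0.0497] q [-0.47  0.62  1.69  0.16  0.67 -2.26] F [-0.3 -0.1 -2.9] w 0.318
[[-0.9773, -0.0934, 0.19], [-0.0916, 0.9956, 0.0183], [-0.1909, 0.0005, -0.9816]]
(86, 0, -4.5) (array([-0.4, -0.7, -0.6]), array([ 0.02,  0.  , -0.04]))
(109, 0, -4.5) (array([22.2, -0.7, -5. ]), array([ 0.02,  0.  , -0.04]))
```

View pics/w7a.png

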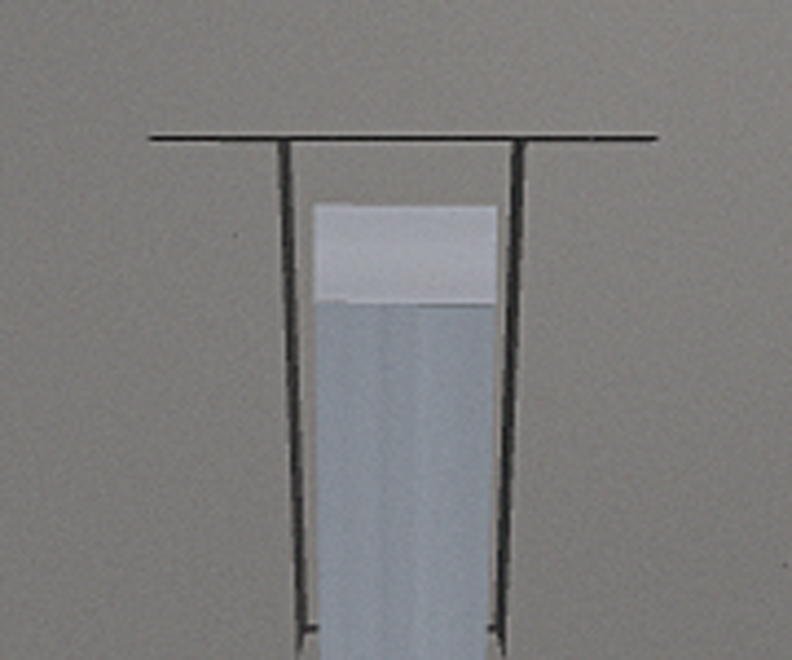

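The blade is in the channel, centred, short of the guard. Moving forward.

Emit:
arm_command(series=[[[0.005, -0.0003, -0.0011, 0, 0, 0, 1], [0.005, 0, -0.0011, 0, 0, 0, 1], [0.005, 0, -0.0011, 0, 0, 0, 1], [0.005, 0, -0.0011, 0, 0, 0, 1], [0.002, 0, -0.0005, 0, 0, 0, 1], [0, 0, 0, 0, 0, 0, 1], [0, 0, 0, 0, 0, 0, 1]]])

```text
clock: 11.85
position: [0.5548, -0.1759, 0.0505]
tcp_rot: [[-0.977, -0.093, 0.19], [-0.092, 0.996, 0.018], [-0.191, 0.0, -0.982]]
ft_force: [0.8, -0.7, -3.1]
gripper_width: 0.315
```

```bash
python3 - <<'E'
from look import *
from plan import *
s,c=look("w8")
v=(.108,.0005,.0125)
for ref,pi in(((109,0,-4.5),11),((109,0,-10),9.5)):
    t,R=target("c",ref,pi,v);print(ref,delta(s,t,R))
save(c,"w8a",(230,0,410,150),4.4)
E
```

```text
t 11.85 pos [ 0.5548 -0.1759  0.0505] q [-0.49  0.6   1.74  0.18  0.65 -2.29] F [ 0.8 -0.7 -3.1] w 0.315
[[-0.9773, -0.0934, 0.1903], [-0.0916, 0.9956, 0.0182], [-0.1912, 0.0003, -0.9816]]
(109, 0, -4.5) (array([ 0.3, -0.3,  0. ]), array([ 0.01,  0.02, -0.04]))
(109, 0, -10) (array([ 1.1, -0.3,  8.3]), array([ 0.01,  1.52, -0.04]))
```

View pics/w8a.png

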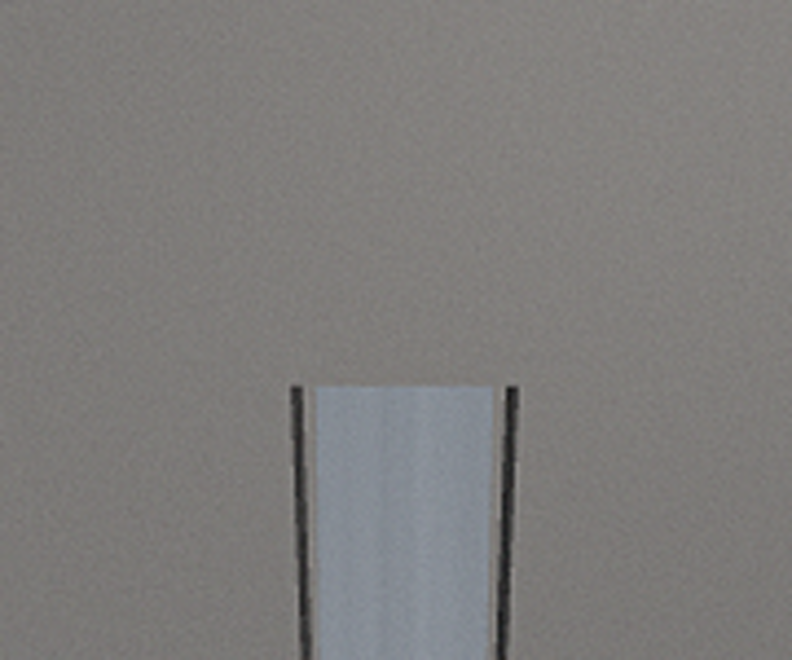

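The blade is under the guard, centred and with no contact force. Lowering the tail onto the lips.

Emit:
arm_command(series=[[[0.0005, 0, 0.003, 0, 0.5, 0, 1], [0.0005, 0, 0.003, 0, 0.5, 0, 1], [0, 0, 0.0015, 0, 0.5, 0, 1], [0, 0, 0, 0, 0, 0, 1], [0, 0, 0, 0, 0, 0, 1]]])

```text
clock: 12.4
position: [0.5551, -0.1755, 0.0426]
tcp_rot: [[-0.982, -0.094, 0.164], [-0.092, 0.996, 0.016], [-0.165, 0.001, -0.986]]
ft_force: [0.5, 1.2, -3.5]
gripper_width: 0.322
```

```bash
python3 - <<'E'
from look import *
from plan import *
s,c=look("w9")
look("s9","scene",(140,130,300,230),5)
v=(.108,.0005,.0125)
for ref,pi in(((109,0,-10),9.5),):
    t,R=target("c",ref,pi,v);print(ref,delta(s,t,R))
E
```

```text
t 12.4 pos [ 0.5551 -0.1755  0.0426] q [-0.49  0.62  1.73  0.15  0.66 -2.26] F [ 0.5  1.2 -3.5] w 0.322
[[-0.982, -0.0939, 0.164], [-0.0925, 0.9956, 0.0163], [-0.1648, 0.0008, -0.9863]]
t 12.45 pos [ 0.5551 -0.1756  0.0427] q [-0.49  0.62  1.73  0.15  0.66 -2.26] F [ 0.8  1.2 -3.4] w 0.32
[[-0.982, -0.0938, 0.1642], [-0.0924, 0.9956, 0.0162], [-0.165, 0.0008, -0.9863]]
(109, 0, -10) (array([-0.2, -0.7,  0.5]), array([ 0.04, -0.01, -0.02]))
```

View pics/s9.png

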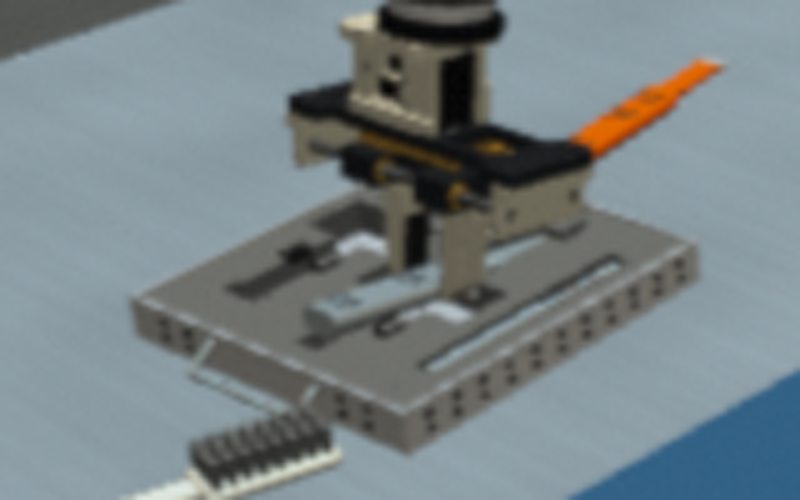

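Emit:
arm_command(series=[[[0, 0, 0, 0, 0, 0, 0.55], [0, 0, 0, 0, 0, 0, 0.55], [0, 0, 0, 0, 0, 0, 0.55], [0, 0, -0.01, 0, 0, 0, 0.55], [0, 0, -0.02, 0, 0, 0, 0.55], [0, 0, -0.03, 0, 0, 0, 0.55], [0, 0, -0.02, 0, 4.75, 0, 0.55], [0, 0, 0, 0, 4.75, 0, 0.6], [0, 0, 0, 0, 0, 0, 1], [0, 0, 0, 0, 0, 0, 1], [0, 0, 0, 0, 0, 0, 1]]])

```text
clock: 13.6
position: [0.5411, -0.1767, 0.1211]
tcp_rot: [[-0.996, -0.093, -0.0], [-0.093, 0.996, 0.002], [-0.0, 0.002, -1.0]]
ft_force: [0.6, -0.1, -0.3]
gripper_width: 0.19
```

```bash
python3 - <<'E'
from look import *
from plan import *
s,c=look("w10")
look("s10","scene",(140,130,300,230),5)
# press point: chisel x=-76, fingertip at top of handle
for x in(-76,):
    w=recess("c",(x,0,0));print("press xy",w,s["tcp_rot"].T@(np.array([w[0],w[1],.085])-s["position"])*1000)
E
```

```text
t 13.6 pos [ 0.5411 -0.1767  0.1211] q [-0.45  0.55  1.57  0.    1.03 -2.12] F [ 0.6 -0.1 -0.3] w 0.19
[[-0.9956, -0.0934, -0.0001], [-0.0934, 0.9956, 0.0016], [-0.0, 0.0016, -1.0]]
t 13.65 pos [ 0.5411 -0.1768  0.1211] q [-0.45  0.55  1.57  0.    1.03 -2.12] F [-0.3  0.8 -0.2] w 0.146
[[-0.9956, -0.0933, -0.0004], [-0.0933, 0.9956, 0.0015], [0.0002, 0.0015, -1.0]]
press xy [ 0.63554029 -0.16811956  0.022     ] [-94.8039767   -0.28683516  36.12434394]
```

View pics/s10.png

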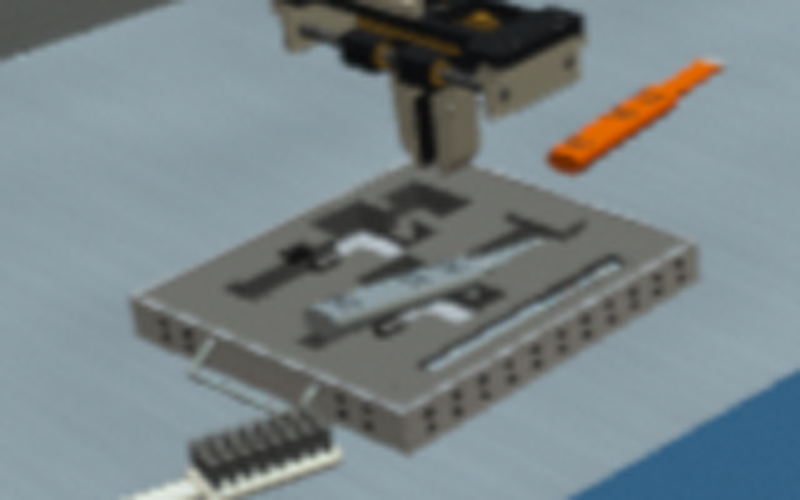

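View pics/w10.png

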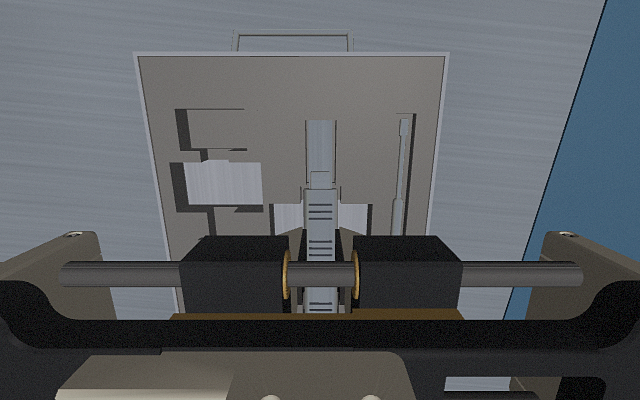

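The chisel rests nose-down on its lips, under the guard. With the fingers shut I'll press behind the lips, at chisel x ≈ −78.

Emit:
arm_command(series=[[[-0.04, 0, 0, 0, 0, 0, 1], [-0.04, 0, 0, 0, 0, 0, 1], [-0.0165, 0, 0.015, 0, 0, 0, 1], [0, 0, 0.025, 0, 0, 0, 1], [0, 0, 0.005, 0, 0, 0, 1], [0, 0, 0, 0, 0, 0, 1]]])

```text
clock: 14.3
position: [0.6368, -0.1678, 0.0754]
tcp_rot: [[-0.996, -0.093, -0.003], [-0.093, 0.996, 0.002], [0.003, 0.002, -1.0]]
ft_force: [-0.4, 1.0, 0.8]
gripper_width: 0.004
```

Emit:
arm_command(series=[[[0, 0, 0.003, 0, 0, 0, 1], [0, 0, 0.003, 0, 0, 0, 1], [0, 0, 0.003, 0, 0, 0, 1], [0, 0, 0, 0, 0, 0, 1]]])

```text
clock: 14.7
position: [0.6382, -0.1682, 0.0682]
tcp_rot: [[-0.996, -0.093, 0.001], [-0.093, 0.996, 0.0], [-0.001, -0.0, -1.0]]
ft_force: [0.1, 0.2, 0.9]
gripper_width: 0.001
```

Emit:
arm_command(series=[[[0, 0, 0.002, 0, 0, 0, 1], [0, 0, 0.002, 0, 0, 0, 1], [0, 0, 0, 0, 0, 0, 1]]])

```text
clock: 15.0
position: [0.6384, -0.1681, 0.0638]
tcp_rot: [[-0.996, -0.094, 0.001], [-0.094, 0.996, 0.0], [-0.001, 0.0, -1.0]]
ft_force: [1.7, -1.2, 1.7]
gripper_width: 0.005
```

Emit:
arm_command(series=[[[0, 0, 0.002, 0, 0, 0, 1], [0, 0, 0.002, 0, 0, 0, 1], [0, 0, 0, 0, 0, 0, 1]]])

```text
clock: 15.3
position: [0.6379, -0.1682, 0.0593]
tcp_rot: [[-0.996, -0.093, -0.0], [-0.093, 0.996, 0.0], [0.0, 0.0, -1.0]]
ft_force: [1.2, -1.8, 2.8]
gripper_width: 0.006
```

Emit:
arm_command(series=[[[0, 0, 0.002, 0, 0, 0, 1], [0, 0, 0.002, 0, 0, 0, 1], [0, 0, 0, 0, 0, 0, 1]]])

```text
clock: 15.6
position: [0.6374, -0.1676, 0.0549]
tcp_rot: [[-0.996, -0.094, -0.002], [-0.094, 0.996, 0.001], [0.001, 0.002, -1.0]]
ft_force: [0.1, 0.0, 0.6]
gripper_width: 0.003
```

```bash
python3 - <<'E'
from look import *
look("s11","scene",(140,130,300,230),5)
E
```

```text
t 15.6 pos [ 0.6374 -0.1676  0.0549] q [-0.37  0.77  1.33  0.    1.04 -2.04] F [0.1 0.  0.6] w 0.003
[[-0.9956, -0.0936, -0.0016], [-0.0936, 0.9956, 0.0015], [0.0015, 0.0016, -1.0]]
```

View pics/s11.png

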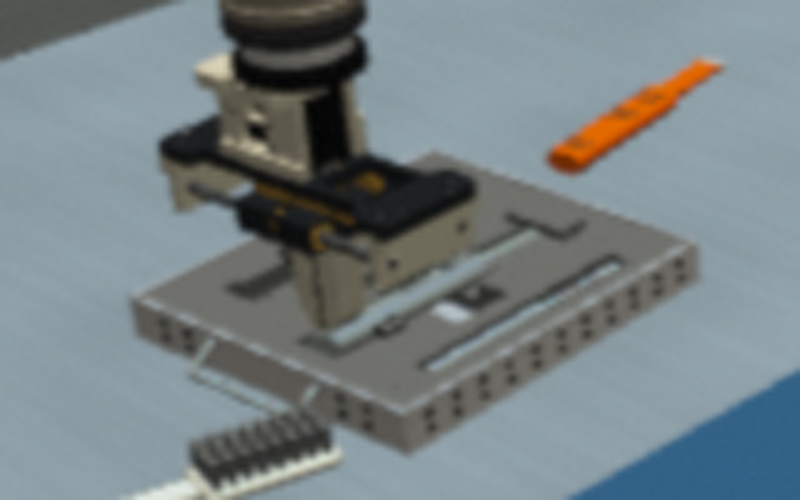

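It has snapped past the lips. I'll press on to TCP height ≈ 48 mm to seat it and watch the force.

Emit:
arm_command(series=[[[0, 0, 0.002, 0, 0, 0, 1], [0, 0, 0.002, 0, 0, 0, 1], [0, 0, 0.001, 0, 0, 0, 1], [0, 0, 0, 0, 0, 0, 1]]])

```text
clock: 16.05
position: [0.6378, -0.1669, 0.0512]
tcp_rot: [[-0.996, -0.094, -0.001], [-0.094, 0.996, 0.002], [0.0, 0.002, -1.0]]
ft_force: [-1.4, 2.5, 5.4]
gripper_width: 0.006
```

Emit:
arm_command(series=[[[0, 0, 0.001, 0, 0, 0, 1], [0, 0, 0.001, 0, 0, 0, 1], [0, 0, 0, 0, 0, 0, 1]]])

```text
clock: 16.35
position: [0.6381, -0.1671, 0.0493]
tcp_rot: [[-0.996, -0.094, 0.0], [-0.094, 0.996, 0.001], [-0.0, 0.001, -1.0]]
ft_force: [-1.5, 3.6, 7.4]
gripper_width: 0.006
```

Emit:
arm_command(series=[[[0, 0, 0.001, 0, 0, 0, 1], [0, 0, 0, 0, 0, 0, 1], [0, 0, 0, 0, 0, 0, 1]]])

```text
clock: 16.65
position: [0.6381, -0.1672, 0.0493]
tcp_rot: [[-0.996, -0.094, 0.0], [-0.094, 0.996, 0.001], [-0.001, 0.001, -1.0]]
ft_force: [-3.6, 3.5, 11.6]
gripper_width: 0.007
```

Emit:
arm_command(series=[[[0, 0, 0.001, 0, 0, 0, 1], [0, 0, 0, 0, 0, 0, 1], [0, 0, 0, 0, 0, 0, 1]]])

```text
clock: 16.95
position: [0.6381, -0.1672, 0.0492]
tcp_rot: [[-0.996, -0.094, 0.001], [-0.094, 0.996, 0.001], [-0.001, 0.001, -1.0]]
ft_force: [-6.7, 3.9, 17.0]
gripper_width: 0.006
```

It stopped firmly at TCP z = 49.2 mm (handle top 30 mm, which is home) under 17 N. Lifting and looking.

Emit:
arm_command(series=[[[0, 0, -0.01, 0, 0, 0, 1], [0, 0, -0.03, 0, 0, 0, 1], [0, 0, -0.04, 0, 0, 0, 0.5], [0, 0, -0.04, 0, 0, 0, 0.3], [-0.03, 0, 0, 0, 0, 0, 0.3], [0, 0, 0, 0, 0, 0, 0.3], [0, 0, 0, 0, 0, 0, 0.3]]])

```text
clock: 17.65
position: [0.6674, -0.1649, 0.1655]
tcp_rot: [[-0.996, -0.094, -0.002], [-0.094, 0.996, 0.001], [0.002, 0.001, -1.0]]
ft_force: [-0.6, 0.0, -0.4]
gripper_width: 0.389
```

```bash
python3 - <<'E'
from look import *
from plan import *
s,c=look("w12");look("s12","scene",(140,130,300,230),5)
P=cloud(c)
for x in(-85,-70,-40,-25,0,25,60,80):
    u,v=np.round(proj(c,recess("c",(x,0,8 if x<35 else 2)))).astype(int);q=np.median(P[v-1:v+2,u-2:u+3].reshape(-1,3),0) if 0<=v<400 else None
    print(x,(u,v),q)
E
```

```text
t 17.65 pos [ 0.6674 -0.1649  0.1655] q [-0.35  0.71  1.12  0.    1.31 -2.02] F [-0.6  0.  -0.4] w 0.389
[[-0.9956, -0.094, -0.0021], [-0.094, 0.9956, 0.0011], [0.002, 0.0013, -1.0]]
t 17.7 pos [ 0.6669 -0.165   0.1652] q [-0.35  0.71  1.12  0.    1.31 -2.02] F [-0.3 -0.2 -0.9] w 0.432
[[-0.9956, -0.0937, -0.0029], [-0.0938, 0.9956, 0.0014], [0.0027, 0.0016, -1.0]]
-85 (np.int64(320), np.int64(172)) [ 0.64429696 -0.16750057  0.03057266]
-70 (np.int64(320), np.int64(157)) [ 0.62968379 -0.16886055  0.03026356]
-40 (np.int64(320), np.int64(125)) [ 0.59965076 -0.1716692   0.03053083]
-25 (np.int64(320), np.int64(108)) [ 0.58439178 -0.17309727  0.03038783]
0 (np.int64(320), np.int64(80)) [ 0.56031625 -0.17535234  0.03038762]
25 (np.int64(320), np.int64(49)) [ 0.53490553 -0.17773144  0.03078321]
60 (np.int64(320), np.int64(6)) [ 0.50020587 -0.18099291  0.02457867]
80 (np.int64(320), np.int64(-21)) None
```

View pics/w12.png

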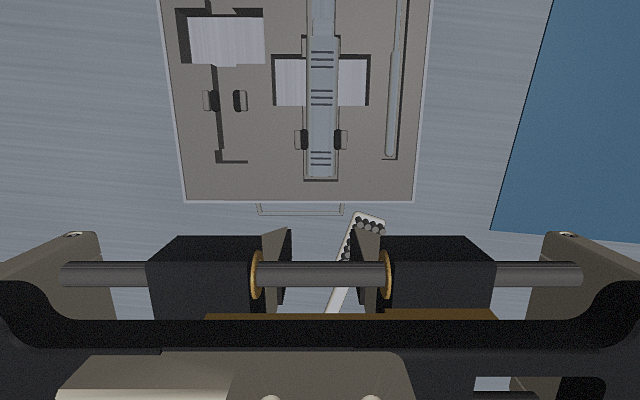

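View pics/s12.png

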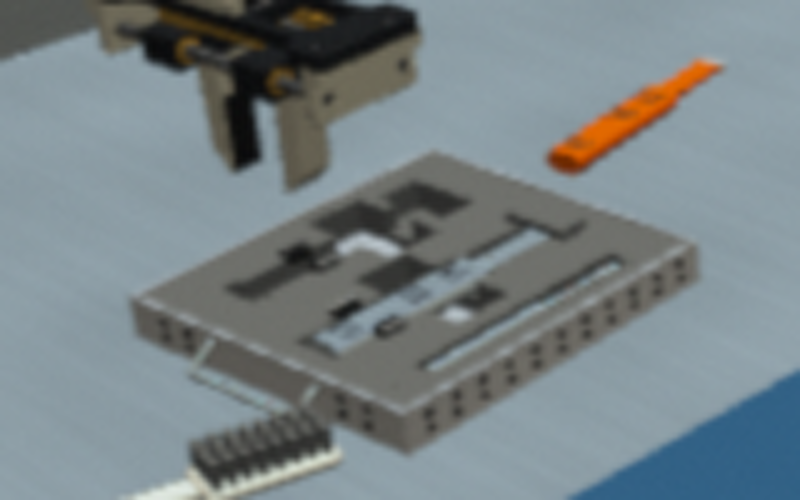

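The chisel is home: handle top level at 30.5 mm all along, tail at row 177 where −90 mm should be. Now the mallet.

Emit:
arm_command(series=[[[0.011, 0.0466, 0, 0, 0, 0, 0.3], [0.011, 0.0466, 0, 0, 0, 0, 0.3], [0.011, 0.0466, 0, 0, 0, 0, 0.3], [0.011, 0.0466, 0, 0, 0, 0, 0.3], [0.011, 0.0466, 0, 0, 0, 0, 0.3], [0.011, 0.0466, 0, 0, 0, 0, 0.3], [0.011, 0.0466, 0, 0, 0, 0, 0.3], [0.011, 0.0466, 0, 0, 0, 0, 0.3], [0.011, 0.0466, 0, 0, 0, 0, 0.3], [0.011, 0.0466, 0, 0, 0, 0, 0.3], [0.011, 0.0466, 0, 0, 0, 0, 0.3], [0, 0, 0, 0, 0, 8.5, 0.3]]])

```text
clock: 18.95
position: [0.4962, 0.3384, 0.1664]
tcp_rot: [[-0.999, 0.051, -0.002], [0.051, 0.999, 0.002], [0.002, 0.001, -1.0]]
ft_force: [0.7, -0.5, -0.9]
gripper_width: 0.703
```

Emit:
arm_command(series=[[[0, 0, 0, 0, 0, 8.5, 0.3], [0, 0, 0, 0, 0, 8.5, 0.3], [0, 0, 0, 0, 0, 8.5, 0.3], [0, 0, 0, 0, 0, 8.5, 0.3], [0, 0, 0, 0, 0, 8.5, 0.3], [0, 0, 0, 0, 0, 8.5, 0.3], [0, 0, 0, 0, 0, 8.5, 0.3], [0, 0, 0, 0, 0, 8.5, 0.3], [0, 0, 0, 0, 0, 8.5, 0.3], [0, 0, 0, 0, 0, 8.5, 0.3], [0, 0, 0, 0, 0, 8.5, 0.3], [0, 0, 0, 0, 0, 8.5, 0.3]]])

```text
clock: 20.15
position: [0.4988, 0.333, 0.1663]
tcp_rot: [[0.267, 0.964, -0.002], [0.964, -0.267, -0.0], [-0.001, -0.001, -1.0]]
ft_force: [-0.4, -0.2, -0.6]
gripper_width: 0.702
```

Emit:
arm_command(series=[[[0, 0, 0, 0, 0, 8.5, 0.3], [0, 0, 0, 0, 0, 8.5, 0.3], [0, 0, 0, 0, 0, 8.5, 0.3], [0, 0, 0, 0, 0, 8.5, 0.3], [0, 0, 0, 0, 0, 8.5, 0.3], [0, 0, 0, 0, 0, 8.5, 0.3], [0, 0, 0, 0, 0, 8.5, 0.3], [0, 0, 0, 0, 0, 8.5, 0.3], [0, 0, 0, 0, 0, 8.5, 0.3], [0, 0, 0, 0, 0, 8.5, 0.3], [0, 0, 0, 0, 0, 0, 0.3], [0, 0, 0, 0, 0, 0, 0.3]]])

```text
clock: 21.35
position: [0.4991, 0.3334, 0.1666]
tcp_rot: [[0.985, -0.172, -0.001], [-0.172, -0.985, 0.0], [-0.001, 0.0, -1.0]]
ft_force: [0.1, -0.3, -0.0]
gripper_width: 0.696
```

```bash
python3 - <<'E'
from look import *
from plan import *
s,c=look("w13")
a=np.radians(-9.8)
R=np.array([[np.cos(a),np.sin(a),0],[np.sin(a),-np.cos(a),0],[0,0,-1]])
print(delta(s,np.array([.4985,.3335,.07]),R))
E
```

```text
t 21.35 pos [0.4991 0.3334 0.1666] q [0.46 0.55 1.42 0.   1.17 2.2 ] F [ 0.1 -0.3 -0. ] w 0.696
[[0.9851, -0.1722, -0.0009], [-0.1722, -0.9851, 0.0001], [-0.0009, 0.0001, -1.0]]
(array([-0.5, -0.1, 96.6]), array([ 0.01,  0.05, -0.11]))
```

View pics/w13.png

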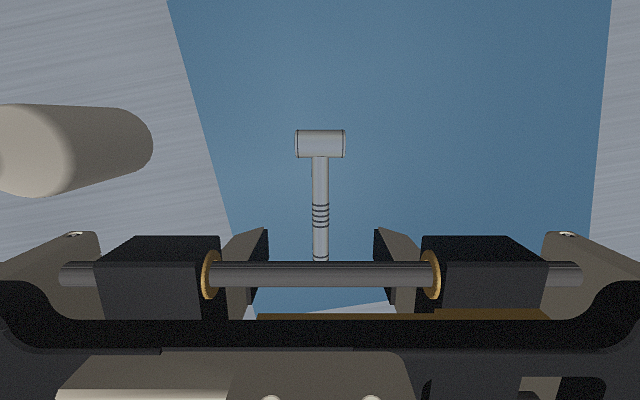

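The mallet is centred: handle on column 320, head at (320,144), level with the image. A quick check of its x from the head, then the grip.

```bash
python3 - <<'E'
from h import *
c=dict(np.load("w13.npz"))
save(c,"w13a",(280,115,360,265),4)
h=back(c,320,143.5,z=.016);print(h)
u=np.array([np.cos(np.radians(-9.8)),np.sin(np.radians(-9.8))]);print("origin",h[:2]-.048*u)
E
```

```text
[0.54557934 0.32532737 0.016     ]
origin [0.49827976 0.33349742]
```

View pics/w13a.png

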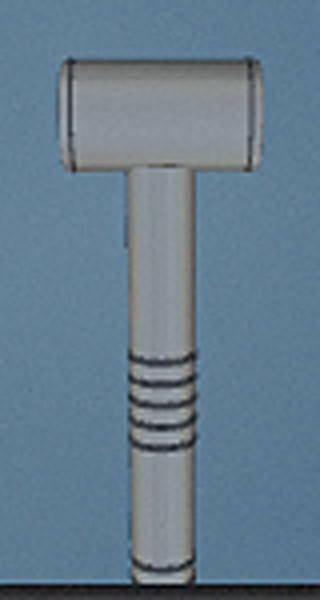

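Emit:
arm_command(series=[[[-0.0005, 0, 0.04, 0, 0, 0, 0.4], [0, 0, 0.04, 0, 0, 0, 0.4], [0, 0, 0.035, 0, 0, 0, 0.4], [0, 0, 0.02, 0, 0, 0, 0.4], [0, 0, 0.0075, 0, 0, 0, 0.4], [0, 0, 0, 0, 0, 0, 0.4], [0, 0, 0, 0, 0, 0, 0.8], [0, 0, 0, 0, 0, 0, 1], [0, 0, 0, 0, 0, 0, 1], [0, 0, 0, 0, 0, 0, 1], [0, 0, 0, 0, 0, 0, 1]]])

```text
clock: 22.5
position: [0.4991, 0.3341, 0.0249]
tcp_rot: [[0.984, -0.176, 0.001], [-0.176, -0.984, 0.001], [0.0, -0.001, -1.0]]
ft_force: [0.8, -0.6, -0.8]
gripper_width: 0.209
```

Emit:
arm_command(series=[[[0, 0, 0, 0, 0, 0, 1], [0, 0, 0, 0, 0, 0, 1]]])

```text
clock: 22.7
position: [0.4991, 0.334, 0.0248]
tcp_rot: [[0.984, -0.176, 0.0], [-0.176, -0.984, 0.001], [0.0, -0.001, -1.0]]
ft_force: [-0.9, -0.8, 3.0]
gripper_width: 0.184
```

Gripped (0.18 × 92 ≈ 17–18 mm). Lifting and carrying it over.

Emit:
arm_command(series=[[[0, 0, -0.01, 0, 0, 0, 1], [0, 0, -0.03, 0, 0, 0, 1], [0, 0, -0.04, 0, 0, 0, 1], [0, 0, -0.04, 0, 0, 0, 1], [0, 0, -0.02, 0, 0, 0, 1], [0, 0, 0, 0, 0, 0, 1]]])

```text
clock: 23.3
position: [0.5003, 0.3347, 0.168]
tcp_rot: [[0.984, -0.176, 0.006], [-0.176, -0.984, 0.004], [0.005, -0.004, -1.0]]
ft_force: [0.8, 0.1, -3.9]
gripper_width: 0.187
```

Emit:
arm_command(series=[[[0.0115, 0.0487, 0, 0, 0, 0, 1], [0.0115, 0.0487, 0, 0, 0, 0, 1], [0.0115, 0.0487, 0, 0, 0, 0, 1], [0.0115, 0.0487, 0, 0, 0, 0, 1], [0.0115, 0.0487, 0, 0, 0, 0, 1], [0.0115, 0.0487, 0, 0, 0, 0, 1], [0.0115, 0.0487, 0, 0, 0, 0, 1], [0.0115, 0.0487, 0, 0, 0, 0, 1], [0.0115, 0.0487, 0, 0, 0, 0, 1], [0.0115, 0.0487, 0, 0, 0, 0, 1], [0.0115, 0.0487, 0, 0, 0, 0, 1], [0.0115, 0.0487, 0, 0, 0, 0, 1]]])

```text
clock: 24.5
position: [0.5308, -0.2666, 0.1619]
tcp_rot: [[0.984, -0.176, -0.003], [-0.176, -0.984, 0.003], [-0.004, -0.002, -1.0]]
ft_force: [1.1, -0.3, -3.7]
gripper_width: 0.187
```

Emit:
arm_command(series=[[[0, 0, 0, 0, 0, -8.5, 1], [0, 0, 0, 0, 0, -8.5, 1], [0, 0, 0, 0, 0, -8.5, 1], [0, 0, 0, 0, 0, -8.5, 1], [0, 0, 0, 0, 0, -8.5, 1], [0, 0, 0, 0, 0, -8.5, 1], [0, 0, 0, 0, 0, -8.5, 1], [0, 0, 0, 0, 0, -8.5, 1], [0, 0, 0, 0, 0, -8.5, 1], [0, 0, 0, 0, 0, -8.5, 1], [0, 0, 0, 0, 0, -8.5, 1], [0, 0, 0, 0, 0, -8.5, 1]]])

```text
clock: 25.7
position: [0.5309, -0.2645, 0.1618]
tcp_rot: [[-0.039, 0.999, -0.004], [0.999, 0.039, 0.003], [0.003, -0.003, -1.0]]
ft_force: [-0.0, 0.2, -4.1]
gripper_width: 0.184
```

Emit:
arm_command(series=[[[0, 0, 0, 0, 0, -8.5, 1], [0, 0, 0, 0, 0, -8.5, 1], [0, 0, 0, 0, 0, -8.5, 1], [0, 0, 0, 0, 0, -8.5, 1], [0, 0, 0, 0, 0, -8.5, 1], [0, 0, 0, 0, 0, -8.5, 1], [0, 0, 0, 0, 0, -8.5, 1], [0, 0, 0, 0, 0, -8.5, 1], [0, 0, 0, 0, 0, -8.5, 1], [0, 0, 0, 0, 0, -8.5, 1], [0, 0, 0, 0, 0, -8.5, 1], [0, 0, 0, 0, 0, 0, 1]]])

```text
clock: 26.9
position: [0.531, -0.2646, 0.162]
tcp_rot: [[-0.995, -0.095, -0.003], [-0.095, 0.995, 0.003], [0.003, 0.003, -1.0]]
ft_force: [0.3, -0.5, -3.4]
gripper_width: 0.184
```

```bash
python3 - <<'E'
from look import *
from plan import *
s,c=look("w14")
look("s14","scene",(120,80,320,240),4)
print(delta(s,*target("m",(0,0,40),0,(0,0,.009))))
E
```

```text
t 26.9 pos [ 0.531  -0.2646  0.162 ] q [-0.59  0.54  1.44  0.    1.16 -2.26] F [ 0.3 -0.5 -3.4] w 0.184
[[-0.9955, -0.0949, -0.0033], [-0.0949, 0.9955, 0.0028], [0.003, 0.0031, -1.0]]
t 26.95 pos [ 0.5312 -0.2646  0.1623] q [-0.59  0.54  1.44  0.    1.16 -2.25] F [-0.3 -0.3 -3.2] w 0.188
[[-0.9959, -0.0903, -0.0028], [-0.0903, 0.9959, 0.0025], [0.0026, 0.0027, -1.0]]
(array([-1.4, -2.1, 93. ]), array([ 0.18, -0.17,  0.05]))
```

View pics/w14.png

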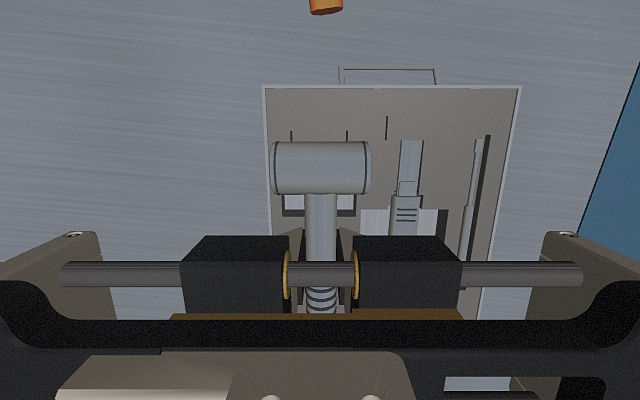

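View pics/s14.png

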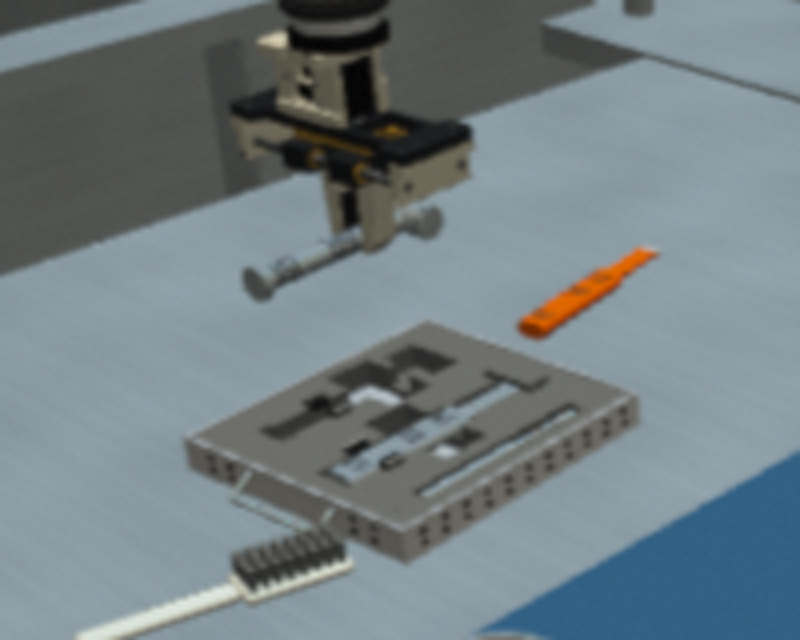

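```bash
python3 - <<'E'
from plan import *
from bench import *
c=dict(np.load("w14.npz"));s=observe()
save(c,"w14a",(255,75,415,235),4.5)
R=c["R"]
for X in [(129,118,29),(129,-118,29),(88.5,93.5,27)]:print(X,np.round(proj(c,T(p,X)),1))
pos=np.array([.531,-.2646,.162]);Rt=np.array([[-.9955,-.0949,-.0033],[-.0949,.9955,.0028],[.003,.0031,-1]])
for z in(.007,.009):
    print(z,Rt.T@(back(c,321,167.5,z=.162-z)-pos), Rt.T@(back(c,321,225,z=.162-z)-pos))
P=cloud(c)
for u,v in((321,160),(300,160),(345,160),(321,200),(321,225),(321,300)):print(u,v,np.round(Rt.T@(P[v,u]-pos),4))
E
```

```text
(129, 118, 29) [260.6  84.2]
(129, -118, 29) [521.2  84.5]
(88.5, 93.5, 27) [289.3 130.2]
0.007 [4.95096674e-02 9.79818602e-05 7.14992153e-03] [0.01720775 0.00010203 0.0070524 ]
0.009 [0.04916146 0.00010383 0.00914893] [0.01641902 0.00010793 0.00905008]
321 160 [ 0.0551  0.0001 -0.0039]
300 160 [ 0.0551 -0.0101 -0.0037]
345 160 [ 0.055   0.0117 -0.0036]
321 200 [0.0337 0.0001 0.0005]
321 225 [0.02   0.0001 0.    ]
321 300 [-0.026   0.0001 -0.0003]
```

View pics/w14a.png

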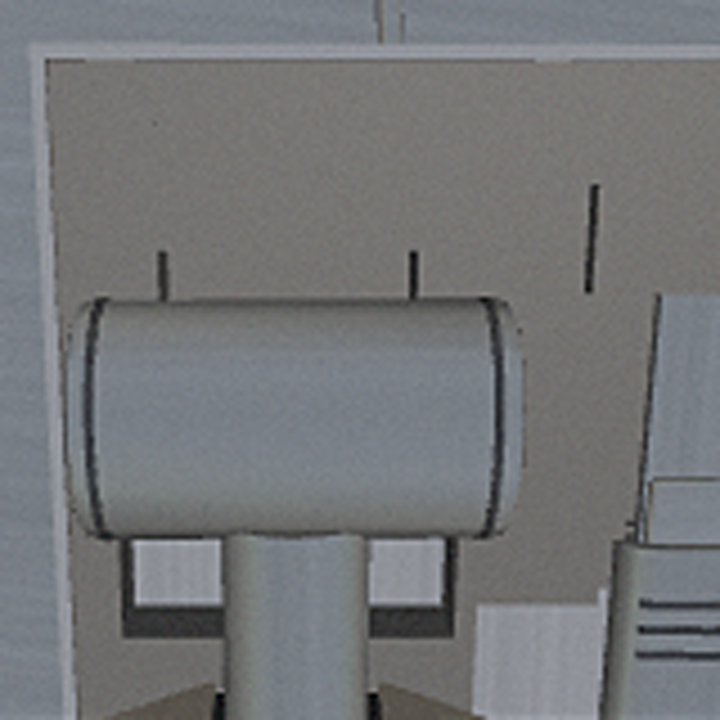

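```bash
python3 - <<'E'
from plan import *
from bench import *
s=observe();v=(.049,.0001,.0095)
t1,R=target("m",(48,0,35),9,v);print(np.round(t1,4),delta(s,t1,R))
for ref in((48,0,12),(48,0,1)):
    t,_=target("m",ref,9,v);print(ref,np.round(R.T@(t-t1)*1000,1));t1=t
E
```

```text
[ 0.5312 -0.2665  0.072 ] (array([ 0.1, -1.9, 90.6]), array([ 0.11, -9.12, -0.27]))
(48, 0, 12) [ 3.6  0.  22.7]
(48, 0, 1) [ 1.7  0.  10.9]
```

Emit:
arm_command(series=[[[0, -0.0019, 0.03, 0, 0, 0, 1], [0, 0, 0.03, 0, 0, 0, 1], [0, 0, 0.02, 0, 0, 0, 1], [0, 0, 0.0106, 0, 0, 0, 1], [0, 0, 0, 0, -4.5, 0, 1], [0, 0, 0, 0, -4.5, 0, 1], [0, 0, 0, 0, 0, 0, 1], [0, 0, 0, 0, 0, 0, 1]]])

```text
clock: 27.8
position: [0.5321, -0.2674, 0.074]
tcp_rot: [[-0.984, -0.092, 0.155], [-0.091, 0.996, 0.015], [-0.155, 0.0, -0.988]]
ft_force: [-0.3, -0.4, -3.6]
gripper_width: 0.186
```

```bash
python3 - <<'E'
from look import *
from plan import *
s,c=look("w15");v=(.049,.0001,.0095)
for ref in((48,0,35),(48,0,12),(48,0,1)):print(ref,delta(s,*target("m",ref,9,v)))
print("pocket",[np.round(proj(c,recess("m",(x,y,7))),1).tolist() for x in(31.5,64.5) for y in(-27.5,27.5)])
save(c,"w15a",(230,40,410,220),4.2)
E
```

```text
t 27.8 pos [ 0.5321 -0.2674  0.074 ] q [-0.65  0.59  1.65  0.15  0.79 -2.41] F [-0.3 -0.4 -3.6] w 0.186
[[-0.9837, -0.0918, 0.1546], [-0.0906, 0.9958, 0.0146], [-0.1552, 0.0004, -0.9879]]
(48, 0, 35) (array([1.1, 1. , 1.8]), array([ 0.  , -0.07, -0.13]))
(48, 0, 12) (array([ 4.6,  1. , 24.6]), array([ 0.  , -0.07, -0.13]))
(48, 0, 1) (array([ 6.3,  1. , 35.4]), array([ 0.  , -0.07, -0.13]))
pocket [[364.4, 175.4], [280.4, 175.7], [367.8, 124.2], [277.0, 124.5]]
```

View pics/w15a.png

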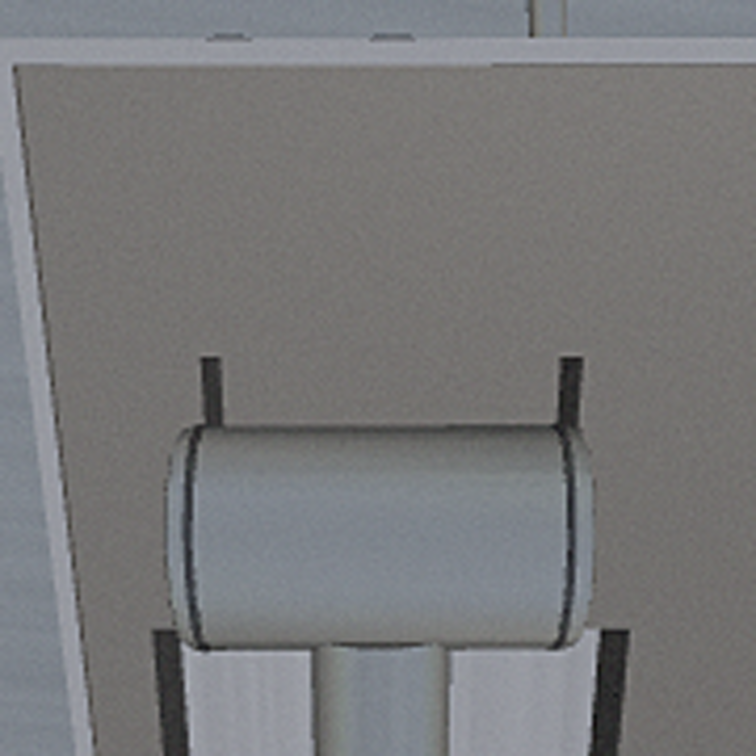

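The head (166–596 in the crop) sits a little left of the pocket centre (201–582), so I'll shift +1.6 mm in y and lower.

Emit:
arm_command(series=[[[0.001, 0.0016, 0.007, 0, 0, -0.1, 1], [0.0015, 0, 0.008, 0, 0, 0, 1], [0.001, 0, 0.007, 0, 0, 0, 1], [0.001, 0, 0.005, 0, 0, 0, 1], [0, 0, 0, 0, 0, 0, 1], [0, 0, 0, 0, 0, 0, 1]]])

```text
clock: 28.45
position: [0.5318, -0.2654, 0.0459]
tcp_rot: [[-0.983, -0.095, 0.155], [-0.094, 0.995, 0.015], [-0.156, 0.001, -0.988]]
ft_force: [0.2, 0.4, -3.1]
gripper_width: 0.183
```

```bash
python3 - <<'E'
from look import *
from plan import *
s,c=look("w16");v=(.049,.0001,.0095)
for ref in((48,0,7),(48,0,1)):print(ref,delta(s,*target("m",ref,9,v)))
print("pocket",[np.round(proj(c,recess("m",(x,y,7))),1).tolist() for x in(31.5,64.5) for y in(-27.5,27.5)])
save(c,"w16a",(230,40,410,220),4.2)
E
```

```text
t 28.45 pos [ 0.5318 -0.2654  0.0459] q [-0.65  0.63  1.67  0.16  0.73 -2.43] F [ 0.2  0.4 -3.1] w 0.183
[[-0.9833, -0.0952, 0.1554], [-0.094, 0.9955, 0.0154], [-0.1561, 0.0006, -0.9877]]
(48, 0, 7) (array([ 0.9, -1. ,  1.8]), array([ 0.04, -0.02,  0.06]))
(48, 0, 1) (array([ 1.9, -1. ,  7.7]), array([ 0.04, -0.02,  0.06]))
pocket [[368.1, 193.2], [270.7, 193.2], [372.7, 134.7], [265.9, 134.7]]
```

View pics/w16a.png

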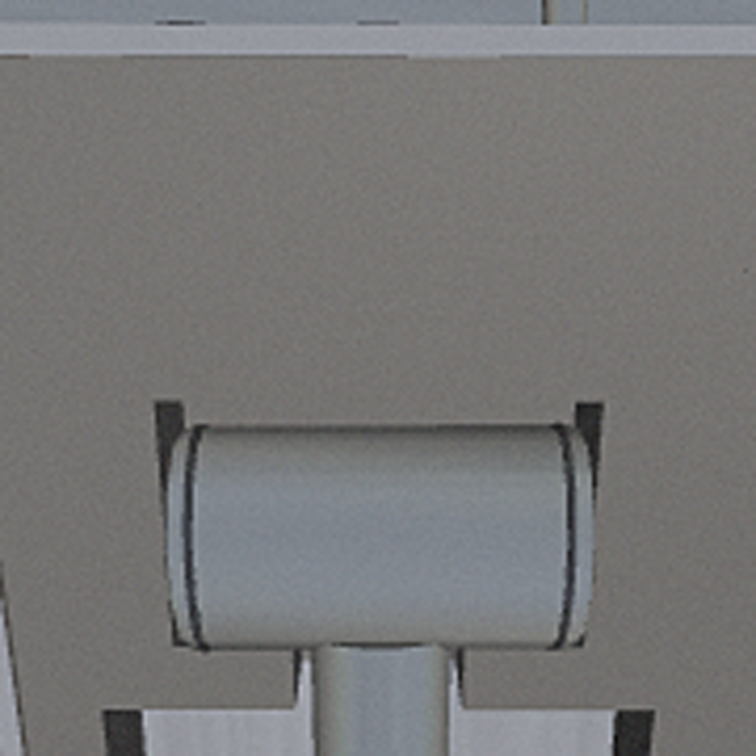

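The head is centred in the pocket (155–604 against 166–596). Lowering the rest.

Emit:
arm_command(series=[[[0.0008, 0, 0.003, 0, 0, 0, 1], [0.0006, 0, 0.003, 0, 0, 0, 1], [0.0004, 0, 0.0015, 0, 0, 0, 1], [0, 0, 0, 0, 0, 0, 1], [0, 0, 0, 0, 0, 0, 1]]])

```text
clock: 29.0
position: [0.5312, -0.2655, 0.0384]
tcp_rot: [[-0.983, -0.095, 0.156], [-0.094, 0.995, 0.015], [-0.156, 0.0, -0.988]]
ft_force: [0.6, -0.4, -4.0]
gripper_width: 0.186
```

```bash
python3 - <<'E'
from look import *
from plan import *
s,c=look("w17");v=(.049,.0001,.0095)
for ref in((48,0,1),):print(ref,delta(s,*target("m",ref,9,v)))
save(c,"w17a",(230,40,410,220),4.2)
look("s17","scene",(120,130,320,230),4)
E
```

```text
t 29.0 pos [ 0.5312 -0.2655  0.0384] q [-0.65  0.65  1.68  0.16  0.71 -2.43] F [ 0.6 -0.4 -4. ] w 0.186
[[-0.9832, -0.0952, 0.1557], [-0.094, 0.9955, 0.0152], [-0.1564, 0.0003, -0.9877]]
(48, 0, 1) (array([ 0.1, -1. ,  0.4]), array([ 0.03, -0.  ,  0.06]))
t 29.05 pos [ 0.5312 -0.2656  0.0385] q [-0.65  0.64  1.68  0.16  0.71 -2.43] F [-0.3 -0.5 -2.6] w 0.185
[[-0.9832, -0.0952, 0.1558], [-0.094, 0.9955, 0.0151], [-0.1566, 0.0002, -0.9877]]
```

View pics/w17a.png

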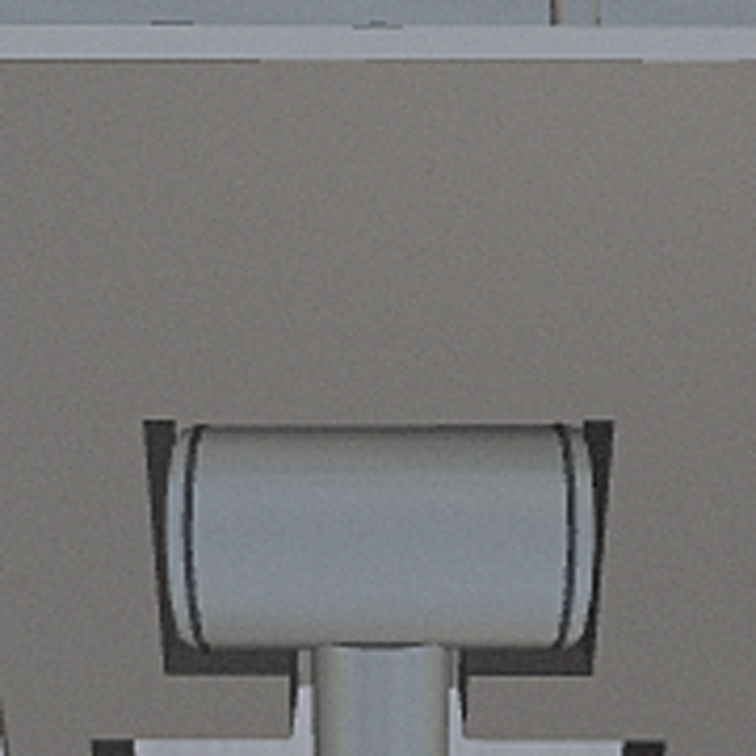

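View pics/s17.png

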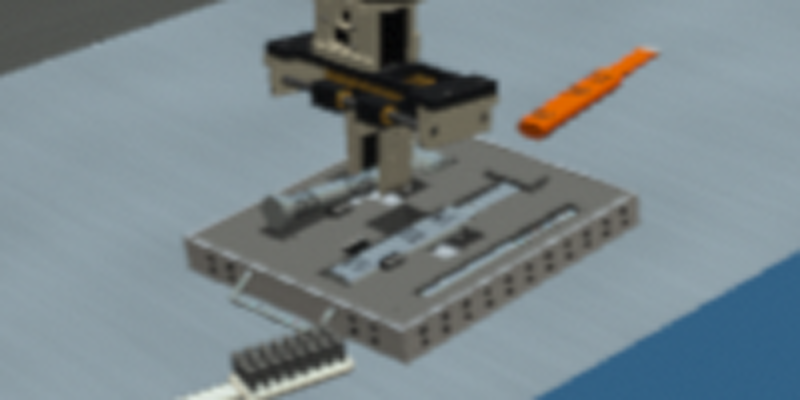

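Emit:
arm_command(series=[[[-0.0007, 0, 0.001, 0, 0, 0, 1], [0, 0, 0, 0, 0, 0, 0.68], [0, 0, 0, 0, 0, 0, 0.68], [0, 0, 0, 0, 0, 0, 0.68], [0, 0, -0.005, 0, 0, 0, 0.68], [0, 0, -0.015, 0, 0, 0, 0.68], [0, 0, -0.03, 0, 0, 0, 0.68], [0, 0, -0.03, 0, 4.5, 0, 0.68], [0, 0, 0, 0, 4.5, 0, 0.8], [0, 0, 0, 0, 0, 0, 1], [0, 0, 0, 0, 0, 0, 1], [0, 0, 0, 0, 0, 0, 1]]])

```text
clock: 30.3
position: [0.5188, -0.2662, 0.116]
tcp_rot: [[-0.995, -0.095, -0.0], [-0.095, 0.995, 0.002], [0.0, 0.002, -1.0]]
ft_force: [-0.5, -0.2, 0.2]
gripper_width: 0.029
```

```bash
python3 - <<'E'
from look import *
from plan import *
s,c=look("w18")
look("s18","scene",(120,130,320,230),4)
w=recess("m",(-77,0,0));print("press xy",w,s["tcp_rot"].T@(np.array([w[0],w[1],.075])-s["position"])*1000)
E
```

```text
t 30.3 pos [ 0.5188 -0.2662  0.116 ] q [-0.61  0.57  1.53  0.    1.04 -2.27] F [-0.5 -0.2  0.2] w 0.029
[[-0.9955, -0.0952, -0.0002], [-0.0952, 0.9955, 0.0017], [0.0001, 0.0017, -1.0]]
t 30.35 pos [ 0.5187 -0.2664  0.116 ] q [-0.61  0.57  1.53  0.    1.04 -2.27] F [-0.7  0.1 -0.1] w 0.013
[[-0.9955, -0.0949, -0.0005], [-0.0949, 0.9955, 0.0016], [0.0003, 0.0016, -1.0]]
press xy [ 0.60897348 -0.25902173  0.02      ] [-90.48536532  -1.49073352  41.01393858]
```

View pics/s18.png

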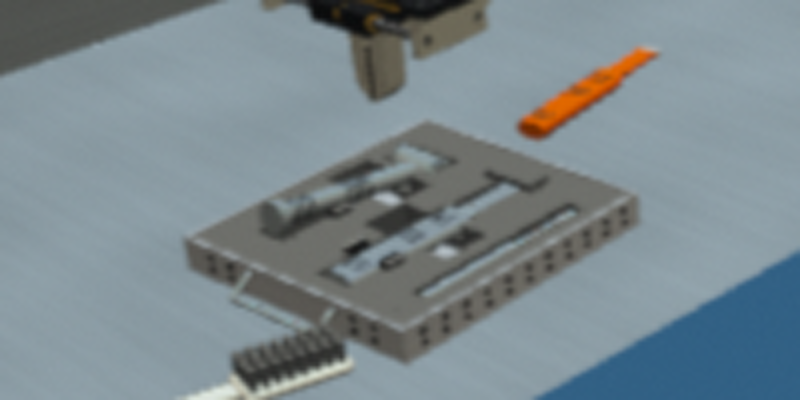

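View pics/w18.png

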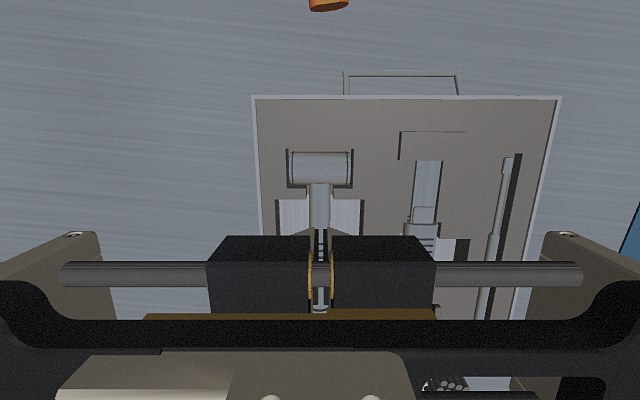

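The mallet lies head in its pocket, handle on the lips. I'll press at mallet x ≈ −82, between the lips and the end disc.

Emit:
arm_command(series=[[[-0.04, -0.001, 0, 0, 0, 0, 1], [-0.04, 0, 0, 0, 0, 0, 1], [-0.0155, 0, 0.016, 0, 0, 0, 1], [0, 0, 0.02, 0, 0, 0, 1], [0, 0, 0.005, 0, 0, 0, 1], [0, 0, 0, 0, 0, 0, 1], [0, 0, 0, 0, 0, 0, 1]]])

```text
clock: 31.1
position: [0.6146, -0.259, 0.0764]
tcp_rot: [[-0.996, -0.095, 0.001], [-0.095, 0.996, -0.0], [-0.001, -0.0, -1.0]]
ft_force: [-0.2, -0.4, 0.0]
gripper_width: 0.01
```

Emit:
arm_command(series=[[[0, 0, 0.003, 0, 0, 0, 1], [0, 0, 0.003, 0, 0, 0, 1], [0, 0, 0.002, 0, 0, 0, 1], [0, 0, 0, 0, 0, 0, 1]]])

```text
clock: 31.5
position: [0.6147, -0.2586, 0.0676]
tcp_rot: [[-0.995, -0.095, 0.0], [-0.095, 0.995, 0.0], [-0.0, 0.0, -1.0]]
ft_force: [-0.0, 0.0, -0.3]
gripper_width: 0.008
```

Emit:
arm_command(series=[[[0, 0, 0.002, 0, 0, 0, 1], [0, 0, 0.001, 0, 0, 0, 1], [0, 0, 0, 0, 0, 0, 1]]])

```text
clock: 31.8
position: [0.615, -0.2586, 0.0648]
tcp_rot: [[-0.995, -0.095, 0.001], [-0.095, 0.995, 0.0], [-0.001, -0.0, -1.0]]
ft_force: [1.2, -0.4, 2.4]
gripper_width: 0.005
```

Emit:
arm_command(series=[[[0, 0, 0.002, 0, 0, 0, 1], [0, 0, 0.001, 0, 0, 0, 1], [0, 0, 0, 0, 0, 0, 1]]])

```text
clock: 32.1
position: [0.6151, -0.2585, 0.0617]
tcp_rot: [[-0.995, -0.095, 0.001], [-0.095, 0.995, 0.0], [-0.001, -0.0, -1.0]]
ft_force: [1.6, -0.1, 2.0]
gripper_width: 0.006
```

Emit:
arm_command(series=[[[0, 0, 0.002, 0, 0, 0, 1], [0, 0, 0.002, 0, 0, 0, 1], [0, 0, 0, 0, 0, 0, 1]]])

```text
clock: 32.4
position: [0.6141, -0.2583, 0.0568]
tcp_rot: [[-0.995, -0.095, -0.002], [-0.095, 0.995, 0.001], [0.002, 0.001, -1.0]]
ft_force: [-0.5, -0.3, -0.5]
gripper_width: 0.004
```

Emit:
arm_command(series=[[[0, 0, 0.002, 0, 0, 0, 1], [0, 0, 0.002, 0, 0, 0, 1], [0, 0, 0, 0, 0, 0, 1]]])

```text
clock: 32.7
position: [0.614, -0.2582, 0.0526]
tcp_rot: [[-0.995, -0.095, -0.002], [-0.095, 0.995, 0.001], [0.002, 0.001, -1.0]]
ft_force: [-0.0, -0.1, 0.5]
gripper_width: 0.007
```

Emit:
arm_command(series=[[[0, 0, 0.002, 0, 0, 0, 1], [0, 0, 0.002, 0, 0, 0, 1], [0, 0, 0, 0, 0, 0, 1]]])

```text
clock: 33.0
position: [0.6144, -0.2584, 0.049]
tcp_rot: [[-0.995, -0.095, -0.001], [-0.095, 0.995, 0.001], [0.001, 0.001, -1.0]]
ft_force: [0.4, 0.4, -0.3]
gripper_width: 0.004
```

Emit:
arm_command(series=[[[0, 0, 0.001, 0, 0, 0, 1], [0, 0, 0.001, 0, 0, 0, 1], [0, 0, 0, 0, 0, 0, 1], [0, 0, 0, 0, 0, 0, 1]]])

```text
clock: 33.4
position: [0.6148, -0.2586, 0.0482]
tcp_rot: [[-0.995, -0.095, 0.0], [-0.095, 0.995, 0.0], [-0.0, -0.0, -1.0]]
ft_force: [-2.1, 0.4, 4.2]
gripper_width: 0.005
```

Emit:
arm_command(series=[[[0, 0, 0.001, 0, 0, 0, 1], [0, 0, 0, 0, 0, 0, 1], [0, 0, 0, 0, 0, 0, 1]]])

```text
clock: 33.7
position: [0.6148, -0.2587, 0.048]
tcp_rot: [[-0.995, -0.095, 0.001], [-0.095, 0.995, -0.0], [-0.001, -0.0, -1.0]]
ft_force: [-3.7, 1.1, 10.3]
gripper_width: 0.006
```

Emit:
arm_command(series=[[[0, 0, 0.001, 0, 0, 0, 1], [0, 0, 0, 0, 0, 0, 1], [0, 0, 0, 0, 0, 0, 1]]])

```text
clock: 34.0
position: [0.6149, -0.2587, 0.0479]
tcp_rot: [[-0.995, -0.095, 0.001], [-0.095, 0.995, -0.001], [-0.001, -0.001, -1.0]]
ft_force: [-5.8, 2.2, 15.8]
gripper_width: 0.003
```

It stopped firmly at 47.9 mm under 16 N, with 48 expected at home. Lifting to check.

Emit:
arm_command(series=[[[0, 0, -0.01, 0, 0, 0, 1], [0, 0, -0.03, 0, 0, 0, 1], [0, 0, -0.04, 0, 0, 0, 1], [0, 0, -0.04, 0, 0, 0, 1], [-0.04, 0.03, -0.02, 0, 0, 0, 1], [-0.03, 0, -0.02, 0, 0, 0, 1], [0, 0, 0, 0, 0, 0, 1], [0, 0, 0, 0, 0, 0, 1]]])

```text
clock: 34.8
position: [0.6789, -0.2242, 0.2035]
tcp_rot: [[-0.995, -0.096, -0.001], [-0.096, 0.995, 0.0], [0.001, 0.0, -1.0]]
ft_force: [0.1, -1.1, -0.5]
gripper_width: 0.007
```

```bash
python3 - <<'E'
from look import *
from plan import *
s,c=look("w20");look("s20","scene",(120,130,320,230),4)
P=cloud(c)
def chk(n,x,y,z):
    u,v=np.round(proj(c,recess(n,(x,y,z)))).astype(int)
    if 2<v<398: print(n,x,y,(int(u),int(v)),"z above home mm",round((np.median(P[v-1:v+2,u-1:u+2,2])-recess(n,(0,0,z))[2])*1000,1))
for x in(-85,-70,-40,0,30):chk("c",x,0,8)
for x in(60,75,85):chk("c",x,0,2)
for x in(-95,-82,-40,0,25):chk("m",x,0,9)
for y in(-18,0,18):chk("m",48,y,14)
chk("m",-106,0,14)
for n,pts in(("c",[(-90,-15,0),(-90,15,0),(35,-15,0),(35,15,0)]),("m",[(48,-25,0),(48,25,0),(34,0,0),(62,0,0),(-110,0,14)])):print(n,[np.round(proj(c,recess(n,q)),1).tolist() for q in pts])
save(c,"w20a",(130,0,430,220),2.6)
E
```

```text
t 34.8 pos [ 0.6789 -0.2242  0.2035] q [-0.43  0.74  0.96 -0.    1.44 -2.09] F [ 0.1 -1.1 -0.5] w 0.007
[[-0.9954, -0.096, -0.0006], [-0.096, 0.9954, 0.0002], [0.0006, 0.0002, -1.0]]
t 34.85 pos [ 0.678  -0.2245  0.2027] q [-0.43  0.74  0.96 -0.    1.44 -2.09] F [ 0.4 -0.5 -1.2] w -0.001
[[-0.9955, -0.0952, -0.0025], [-0.0952, 0.9955, 0.001], [0.0024, 0.0013, -1.0]]
c -85 0 (374, 160) z above home mm 0.7
c -70 0 (375, 147) z above home mm 0.7
c -40 0 (377, 118) z above home mm 0.7
c 0 0 (379, 78) z above home mm 0.6
c 30 0 (380, 46) z above home mm 0.1
c 60 0 (381, 14) z above home mm 1.1
m -95 0 (295, 136) z above home mm 0.6
m -82 0 (295, 124) z above home mm 0.3
m -40 0 (294, 82) z above home mm 0.4
m 0 0 (293, 39) z above home mm 0.1
m 25 0 (292, 11) z above home mm 0.2
m -106 0 (295, 147) z above home mm 0.3
c [[385.8, 163.6], [359.7, 163.6], [393.8, 42.3], [364.5, 42.3]]
m [[317.7, -12.8], [266.8, -12.9], [292.6, 3.5], [291.9, -29.7], [294.8, 150.6]]
```

View pics/w20a.png

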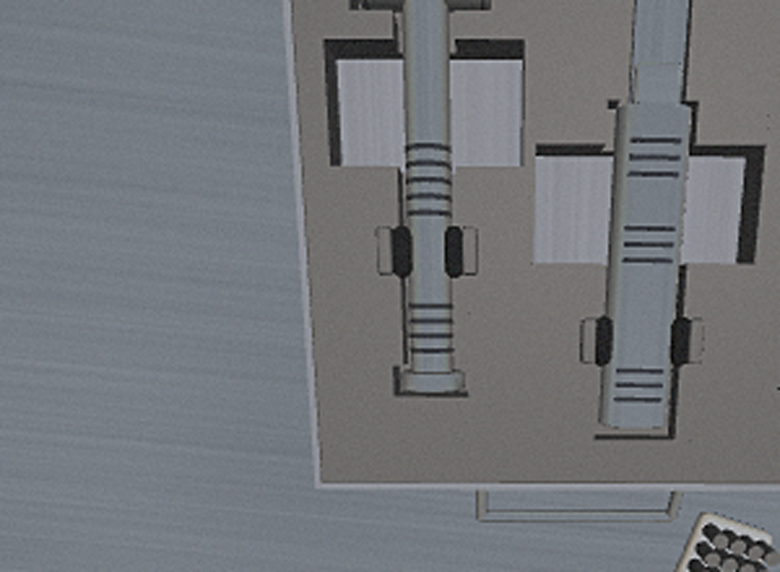

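View pics/s20.png

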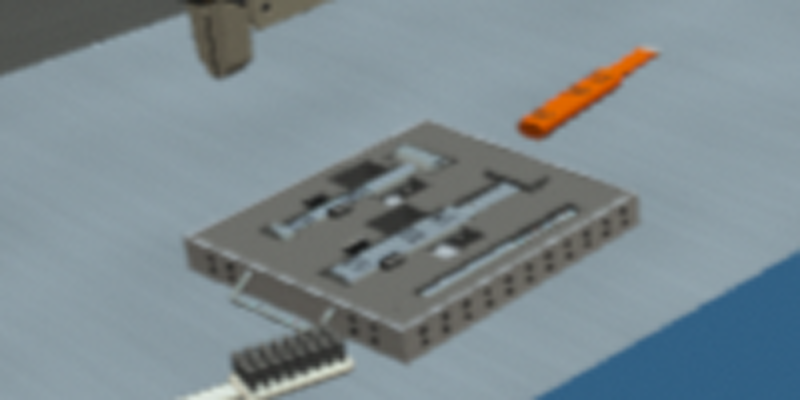

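Both tools lie level within about 1 mm and under their lips. One last look from above at head, tip and bystanders before handing in.

```bash
python3 - <<'E'
from look import *
s,c=look("t21","top",(290,75,490,245),4)
from plan import *
c0=dict(np.load("top0.npz"))
print("bystander px change:",[round(float(np.abs(c["color"][a:b,d:e].astype(int)-c0["color"][a:b,d:e]).mean()),1) for a,b,d,e in((90,135,295,340),(75,142,384,415),(140,185,155,200))])
E
```

```text
t 34.9 pos [ 0.6776 -0.2247  0.2025] q [-0.43  0.74  0.96 -0.    1.44 -2.09] F [-0.1 -0.6 -0.1] w 0.001
[[-0.9955, -0.0946, -0.0031], [-0.0946, 0.9955, 0.0014], [0.003, 0.0017, -1.0]]
bystander px change: [2.8, 2.9, 2.9]
```

View pics/t21.png

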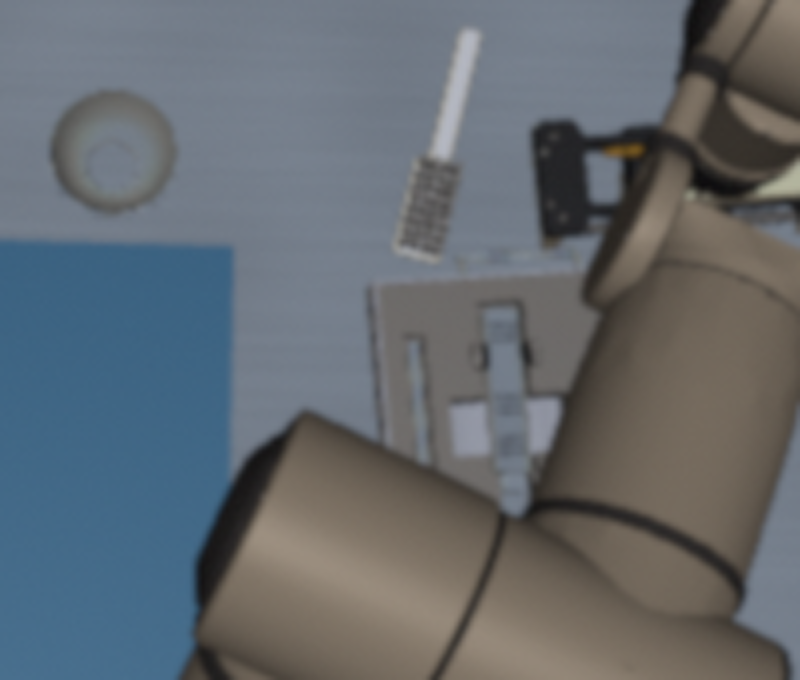

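Emit:
arm_command(series=[[[0.045, 0, 0, 0, 0, 0, 1], [0.045, 0, 0, 0, 0, 0, 1], [0.04, 0, 0, 0, 0, 0, 1], [0, 0, 0, 0, 0, 0, 1], [0, 0, 0, 0, 0, 0, 1]]])

```text
clock: 35.45
position: [0.5484, -0.2374, 0.2044]
tcp_rot: [[-0.996, -0.093, -0.0], [-0.093, 0.996, 0.0], [-0.0, 0.0, -1.0]]
ft_force: [0.7, 0.0, -0.3]
gripper_width: 0.007
```

```bash
python3 - <<'E'
from look import *
from plan import *
s,c=look("w22")
P=cloud(c)
def chk(n,x,y,z):
    u,v=np.round(proj(c,recess(n,(x,y,z)))).astype(int)
    if 2<v<398: print(n,x,y,(int(u),int(v)),"z above home mm",round((np.median(P[v-1:v+2,u-1:u+2,2])-recess(n,(0,0,z))[2])*1000,1))
for x in(60,75,88):chk("c",x,0,2)
for y in(-18,0,18):chk("m",48,y,14)
print([np.round(proj(c,recess("m",q)),1).tolist() for q in [(48,-25,0),(48,25,0),(34,0,0),(62,0,0)]])
save(c,"w22a",(150,20,470,240),2.4)
E
```

```text
t 35.45 pos [ 0.5484 -0.2374  0.2044] q [-0.54  0.51  1.38  0.    1.26 -2.2 ] F [ 0.7  0.  -0.3] w 0.007
[[-0.9956, -0.0932, -0.0], [-0.0932, 0.9956, 0.0005], [-0.0, 0.0005, -1.0]]
c 60 0 (374, 147) z above home mm 0.9
c 75 0 (375, 133) z above home mm 0.5
c 88 0 (376, 121) z above home mm 0.6
m 48 -18 (312, 125) z above home mm -0.2
m 48 0 (295, 125) z above home mm 0.1
m 48 18 (278, 125) z above home mm 0.6
[[318.4, 124.7], [273.5, 124.8], [296.2, 137.6], [295.6, 111.6]]
```

View pics/w22a.png

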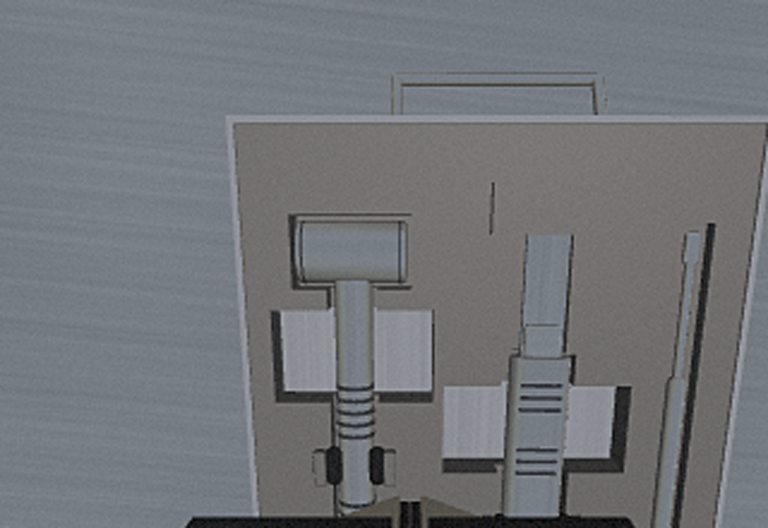

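Mallet head (at crop (352,252)) and chisel blade both sit at home height within 1 mm. The bystanders have not moved, and the arm is clear and still, so I'm handing in.

```bash
python3 - <<'E'
from bench import *
print(close_job())
E
```

```text
the job is handed in; nothing more can be done
None
```

Both tools are in their own cut-outs, pressed home and let go. I handed the job in at about 35.5 s of the 69 s; no verdict was given.

- **Chisel:** I slid it blade first under the guard at 11° nose-down and set it on its lips. I then pressed it behind the lips with shut fingers until it stopped at its home height under 17 N.
- **Mallet:** I set it head-down into its pocket and pressed it behind the lips until it stopped at its home height under 16 N.
- **Last checks:** The wrist camera's depth readings put the chisel's handle and blade, and the mallet's head, handle and end disc, within about 1 mm of home height. Both lie centred under their lips. The chisel's tip is hidden by the guard, so I judged its position from the tail and the visible blade.
- **Bystanders:** The bowl, brush and bottle look unchanged in the top view.
- **Not as expected:**
  - The task text puts tray x roughly along world y, but in the images it points along world −x (185.4°). I followed the images and they held.
  - The readings between the small press steps showed only about 3 N at most while the handles went past the lips, so the brief snap force was not captured.

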